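# Load the contact chiller and open its coolant valve

### The job

Load the contact chiller: put any short deep boxes left on its bed back in the sample tray, flat on its floor, and lay every long slim cassette from the tray flat in a pocket of the bed, one to a pocket, leaving the tweezers in the tray. Then push the sprung clamp flap down until it lies level and its catch holds it there, and let go. Last, open the coolant valve by cranking its handwheel anticlockwise (seen from above) until you feel the stop, and back it off a quarter turn.

Things in the scene. Friction and masses are not known exactly. Their poses are not given: they have to be found in the camera images.
- cassette_1: long slim closed aluminium cassette, a plain flat box 100 long (its x) x 32 wide (its y) x 18 mm high (its z), about 0.12 kg; the same either way round; lies flat in the tray at the start. Origin: centre of its underside. Three or four of the four are present (None if absent).
- cassette_2: long slim closed aluminium cassette, a plain flat box 100 long (its x) x 32 wide (its y) x 18 mm high (its z), about 0.12 kg; the same either way round; lies flat in the tray at the start. Origin: centre of its underside. Three or four of the four are present (None if absent).
- cassette_3: long slim closed aluminium cassette, a plain flat box 100 long (its x) x 32 wide (its y) x 18 mm high (its z), about 0.12 kg; the same either way round; lies flat in the tray at the start. Origin: centre of its underside. Three or four of the four are present (None if absent).
- cassette_4: long slim closed aluminium cassette, a plain flat box 100 long (its x) x 32 wide (its y) x 18 mm high (its z), about 0.12 kg; the same either way round; lies flat in the tray at the start. Origin: centre of its underside. Three or four of the four are present (None if absent).
- deep_box_1: short deep aluminium box, 72 long (x) x 32 wide (y) x 32 mm high, about 0.15 kg, too tall to go under the chiller's flap: it belongs flat on the tray's floor. Origin: centre of its underside. Lies in a pocket of the chiller at the start; one or both of deep_box_1 and 2 are present (None if absent).
- deep_box_2: short deep aluminium box, 72 long (x) x 32 wide (y) x 32 mm high, about 0.15 kg, too tall to go under the chiller's flap: it belongs flat on the tray's floor. Origin: centre of its underside. Lies in a pocket of the chiller at the start; one or both of deep_box_1 and 2 are present (None if absent).
- deep_box_3: short deep aluminium box, 72 long (x) x 32 wide (y) x 32 mm high, about 0.15 kg, too tall to go under the chiller's flap: it belongs flat on the tray's floor. Origin: centre of its underside. Lies in the tray at the start.
- tweezers: steel forceps lying flat in the tray, 122 long (its own y) x 16 x 9 mm, not wanted. Origin: centre of its underside. They stay in the tray.
- tray_floor (a point): centre of the inner floor of the grey shallow sample tray (fixed), 4 mm above the bench; inside 260 (x) x 242 mm (y), rim 4 mm thick, its top 12 mm above the bench. At the start its contents lie in two rows of three, long sides roughly along the tray's x; rows about 122 mm apart along x, neighbours about 71 mm apart along y.
- pocket_1 (a point): centre of the floor of the leftmost (+y) of the chiller's four side-by-side pockets (60 mm apart), 40 mm above the bench. x points along the pocket to the back, under the flap; z up. 37 mm wide between 6 mm high guide rails, 110 mm long between a 6 mm high front lip and a back stop. A cassette lying properly has its origin within 10 mm of this point along x, 5 along y, 4 in height.
- pocket_2 (a point): centre of the floor of the second from the left of the chiller's four side-by-side pockets (60 mm apart), 40 mm above the bench. x points along the pocket to the back, under the flap; z up. Same size as pocket_1. The guide rails are cut away from x = -50 to +2 mm, leaving bare level floor between the pockets for fingers. The open flap's free edge stands over x = +36 mm, 116 mm above the bench, and slopes down to the hinge at x = +90.
- pocket_3 (a point): centre of the floor of the third from the left of the chiller's four side-by-side pockets (60 mm apart), 40 mm above the bench. x points along the pocket to the back, under the flap; z up. Same size as the others. The chiller's body ends 38 mm beyond the centre lines of the outermost pockets; its 6 mm thick base plate reaches 46 mm beyond pocket_1's on the left.
- pocket_4 (a point): centre of the floor of the rightmost (-y) of the chiller's four side-by-side pockets (60 mm apart), 40 mm above the bench. x points along the pocket to the back, under the flap; z up. Same size as the others.
- flap_pad (a point): on top of the clamp flap, mid-width, on the rubber strip near its free front edge, 64 mm in front of the hinge line; z square to the upper face. The flap: aluminium plate 244 mm wide, 6 thick, reaching 74 mm forward from a hinge at the back of the bed, 63.5 mm above the bench. The point moves with it: about 112 mm high, 42 in front of the hinge when open; 66.5 and 64 when level.
- flap (a joint): angle of the clamp flap, rad: 0 = level; its spring lifts it to its stop at 0.80 (46 degrees) when not caught. Pushing it down takes about 2 N at the free edge when up, 5 to 7 N near level, more if pushed closer to the hinge. It can go 0.03 below level (2 mm at the edge), where the catch has surely snapped over; held by the catch it reads 0.0 to 0.04. Level, it clears a properly lying cassette by 2 mm.
- catch (a joint): angle of the spring catch at the flap's right (-y) end, rad: 0 = hook home, over the flap's pin if the flap is level; it swings aside to about 0.2 by itself as the flap goes down past it and snaps back.
- catch_tab (a point): centre of the rubber pad on top of the catch's thumb tab (14 x 14 mm pad, 49 mm above the bench when the hook is home, right of the bed, between it and the valve). Only if the flap has to be opened again: pressing the tab 8 to 11 mm down (about 5 N) unhooks the catch and the flap springs up.
- wheel (a joint): turn of the valve's handwheel, rad, growing anticlockwise seen from above (opening the valve); 0 = shut, stop at 12.6 = fully open. It starts 0.2 to 3.6, i.e. 1.4 to 2 turns before the stop, and stays where it is left. Turning it takes about 0.1 N m, 3 N at the grip.
- wheel_axis (a point): centre of the handwheel at rim height, 104 mm above the bench; the axis is vertical. Rim 84 mm across (centre line), bar 11 mm thick. Brass valve at the right (-y) side of the chiller.
- wheel_grip (a point): half height of the upright black grip on the wheel's rim, 42 mm from the axis: a slim barrel 19 mm thick and 46 mm high (112 to 158 mm above the bench) which spins freely on its pin, so a hand holding it can go round without turning. x points outward from the wheel axis. Moves with the wheel.
- brown_bottle: brown bottle 60 mm wide, 118 mm high, behind the work; leave it alone. Origin: centre of its underside.
Things that resemble listed ones, but are neither listed nor needed, are in the scene too. Leave any orange look-alike of the cassette_1 alone.

How it is judged:
By the outcome, as a careful person would: the job done as asked, in the order asked, and still so for the second after the job is handed in, with the robot touching nothing.
Of cassette_1, cassette_2, cassette_3, cassette_4 only 3 to 4 are there at a start; the rules pass over those that are not, and their reading is None.
Of deep_box_1, deep_box_2 only 1 to 2 are there at a start; the rules pass over those that are not, and their reading is None.
At some moment in a run one of cassette_1, cassette_2, cassette_3, cassette_4 may be knocked a few centimetres aside while the robot is not near it.
Once in a run the grip may slacken for a moment while it holds something.
It also fails if it takes over 210 s, if anything falls off the work surface, if the arm or the gripper's body presses on something with over 40 N, if the wrist force passes 120 N, or if a joint passes its speed limit or range.

### The arm

A 6-joint arm with a two-finger parallel gripper is mounted at the origin on a cart in front of the work surface, level with it; the furniture and walls round the work are solid. World frame = base frame: x ahead of the robot, y to its left, z up, the work surface at z = 0. Lengths are in m, angles in rad, forces in N, time in s.
With the tool pointing down it reaches from about 0.4 to 0.825 m from the base axis. Payload 7 kg.
Tool frame: the origin (TCP) lies between the finger pads; the fingertips stand 8 mm ahead of it and the grasp point (between the pads) lies 11 mm behind it (arm.finger_overhang is the distance from the TCP to the fingertips, in m); z points along the fingers, y is the line along which they close (so a half turn about z gives the same grasp; the last joint's range is limited). The gripper opens to 88 mm and grips with 3 to 60 N. Pads are 19 mm wide; open, the fingers measure 130 mm over their backs; the gripper's body (78 mm by 193 mm) begins 47 mm behind the grasp point.
Start: joints at [-0.97, 0.359, 0.012, 0, -1.224, -0.288], TCP at [0.208, -0.642, 0.235] pointing down, gripper open.
Joint ranges: [-3.07, 3.07], [-1.43, 2.12], [-1.02, 1.25], [-3.03, 1.67], [-3.05, -0], [-3.03, 3.03]. Speed limits (rad/s): [2.39, 2.39, 3.01, 3.14, 3.14, 3.14].

### API

Orientations are given as [roll, pitch, yaw] about the fixed x, y, z axes, in that order (R = Rz(yaw) Ry(pitch) Rx(roll)).
In Python, from station import arm gives the robot as it stands.
- The arm moves only by the tool move_arm, never from a script. Its argument "rows" is text: rows parted by semicolons, each of 7 numbers parted by spaces: the turn, a rotation vector about the tool's x, y, z in degrees, then the shift along the tool's x, y, z in m, then the finger opening in m, from 0 to 0.0876. A call has 1 to 8 rows; each row shifts and turns the commanded pose from where the row before left it, along the tool's axes as they then stand; what a row does not reach is not made up. A row lasts 1/8 s, in which the tool goes at most 62.5 mm and 10.7 degrees, less where a joint would pass 70% of its speed; a pose out of reach is approached as far as the arm can. A call is refused whole if a number of a shift passes 0.0625 or a number of a turn 10.7, either way. A call with a gripper value outside its range is refused whole. The fingers move at their own pace and stop on an object; "squeeze" is the grip in N (left out, the last holds). Time passes only in rows, so rows that do not move let the fingers close. It gives the time, the measured TCP pose, the force, the opening and the grip force at its end, in the units of the state.
- arm.get_state(): the state, without advancing time (a new reading comes with each control period).
- arm.grab_frame(name): name is "scene" or "top" or "wrist"; returns (picture, depth): 420x560x3 uint8, blue, green, red; 420x560 float32, m along the optical axis (not along the pixel's ray), 0 where there is no reading.
- arm.camera_model(name): a dict with "mtx" (3x3 intrinsics, pixels), "camera_from_world" (4x4, takes a point from world to camera coordinates); the wrist camera has in their place "mount" (4x4, takes a point from camera to tool coordinates, whose origin is the TCP and whose axes are the flange's). Camera axes: x right, y down, z forward; pixel columns grow to the right and rows downward; lengths in m; the calibration is good to about 2 mm. A picture is of the moment at which its call begins: read the wrist's pose just before it. camera_model takes no time and is no camera call.
- arm.job_done(): hands the job in; it is judged then, once.
The state is a dict: "t": time; "q": joint angles; "qd": joint speeds; "joint_efforts": joint torques, N m; "eef_pos": TCP position; "ee_rot": TCP orientation; "force": force on the tool from outside, world axes, zero at the start; "moment": the same for the moment, N m; "width": finger opening in m; "gripper_force": force on a finger pad.
Only numpy, scipy, OpenCV 4.12 (cv2) and the standard library are available. Lean on these libraries where they do the work, as an engineer would, in place of code of your own. Each camera call takes 0.05 s, during which the arm holds its last target. There are 200 camera calls.

## Working session

There is one attempt and no reset: what is moved stays moved. The work goes in short steps, Python scripts to look and compute and a tool call to move; the robot and the scene stay as the last step left them, time stands still between calls to the robot, and variables do not carry over. Pictures are saved under pics/ and viewed, at most 14 in all, crops included, and the job is handed in when it is done.

Besides the shell and the picture viewer there is one more tool, called after "Call:" as name(argument=value, ...) on one line, values as JSON. move_arm: Moves the arm, as the interface text tells. Its arguments: {"type":"object","properties":{"rows":{"type":"string"},"squeeze":{"type":"number"}},"required":["rows"]}

```bash
ls; mkdir -p pics; cat > h.py <<'E'
import numpy as np, cv2
from station import arm
from scipy.spatial.transform import Rotation as R
def cam(name):
    m=arm.camera_model(name); K=np.array(m["mtx"])
    if name=="wrist":
        s=arm.get_state(); T=np.eye(4); T[:3,:3]=R.from_euler('xyz',s["ee_rot"]).as_matrix(); T[:3,3]=s["eef_pos"]
        W=T@np.array(m["mount"])
    else: W=np.linalg.inv(np.array(m["camera_from_world"]))
    return K,W
def grab(name):
    K,W=cam(name); p,d=arm.grab_frame(name); return p,d,K,W
def cloud(d,K,W):
    v,u=np.mgrid[:d.shape[0],:d.shape[1]]
    P=np.stack([(u-K[0,2])/K[0,0]*d,(v-K[1,2])/K[1,1]*d,d],-1)
    X=P@W[:3,:3].T+W[:3,3]; X[d==0]=np.nan; return X
def ray(u,v,z,K,W):
    r=W[:3,:3]@np.linalg.inv(K)@np.array([u,v,1.]); o=W[:3,3]; return o+r*(z-o[2])/r[2]
E
python3 - <<'E'
from h import *
s=arm.get_state(); print(s["t"],s["eef_pos"],s["ee_rot"],s["width"])
for n in("top","scene"):
    p,d,K,W=grab(n); cv2.imwrite(f"pics/{n}0.png",p); np.savez(f"{n}0.npz",p=p,d=d,K=K,W=W); print(n,W[:3,3],(d==0).mean())
E
```

```text
pics
0.0 [ 0.20754517 -0.64180367  0.23362597] [ 3.13995198e+00 -1.25728498e-04 -2.82893664e+00] 0.08773713468709478
top [0.35963909 0.01643793 1.62293568] 0.004238945578231293
scene [-0.36932319  0.46014588  0.92795254] 0.004179421768707483
```

View pics/top0.png

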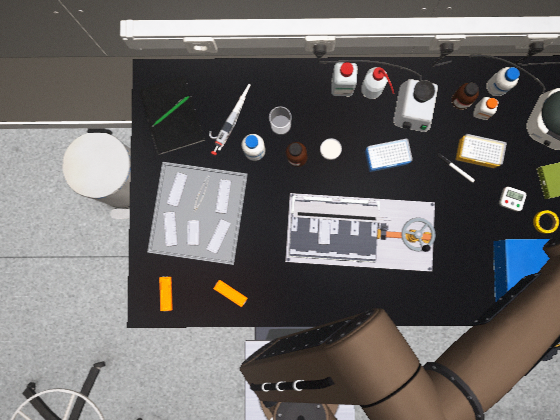

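View pics/scene0.png

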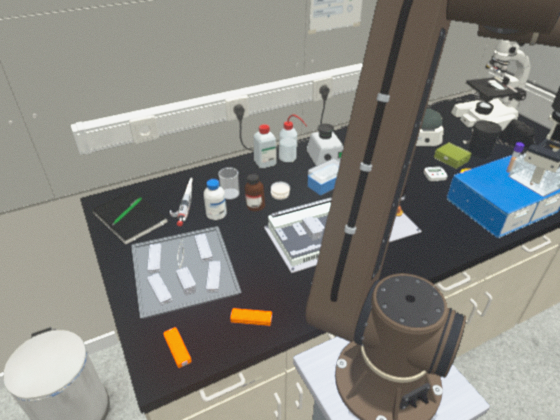

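```bash
python3 - <<'E'
from h import *
f=np.load("top0.npz");p,d,K,W=f["p"],f["d"],f["K"],f["W"]
print(K[0,0],W[:3,:3].round(3).tolist())
a=cv2.resize(p[155:275,140:250],None,fx=3.6,fy=3.6,interpolation=2); b=cv2.resize(p[185:275,280:440],None,fx=4.8,fy=4.8,interpolation=2)
b=b[:,:]; 
H=max(a.shape[0],b.shape[0]); 
c=np.zeros((600,800,3),np.uint8); a=cv2.resize(p[155:275,145:250],None,fx=2,fy=2,interpolation=2); b=cv2.resize(p[185:265+8,280:440],None,fx=4,fy=4,interpolation=2)
c[:a.shape[0],:a.shape[1]]=a; c[245:245+b.shape[0],:b.shape[1]]=b
cv2.imwrite("pics/c1.png",c)
X=cloud(d,K,W)
for n,u,v in [("c",177,190),("c",223,196),("c",169,229),("c",218,237),("db3",193,233),("tw",200,190),("bed",325,238),("bed",300,240),("wheel",417,234),("trayc",197,213),("flap",335,212)]:
    print(n,X[v,u].round(3))
E
```

```text
540.965301276646 [[-0.007, -0.995, 0.097], [-1.0, 0.007, 0.004], [-0.005, -0.097, -0.995]]
c [0.597 0.357 0.022]
c [0.577 0.219 0.025]
c [0.48  0.379 0.025]
c [0.455 0.233 0.027]
db3 [0.467 0.306 0.036]
tw [0.598 0.29  0.013]
bed [ 0.447 -0.08   0.076]
bed [ 0.444 -0.009  0.039]
wheel [ 0.455 -0.335  0.11 ]
trayc [0.529 0.3   0.004]
flap [ 0.519 -0.107  0.103]
```

View pics/c1.png

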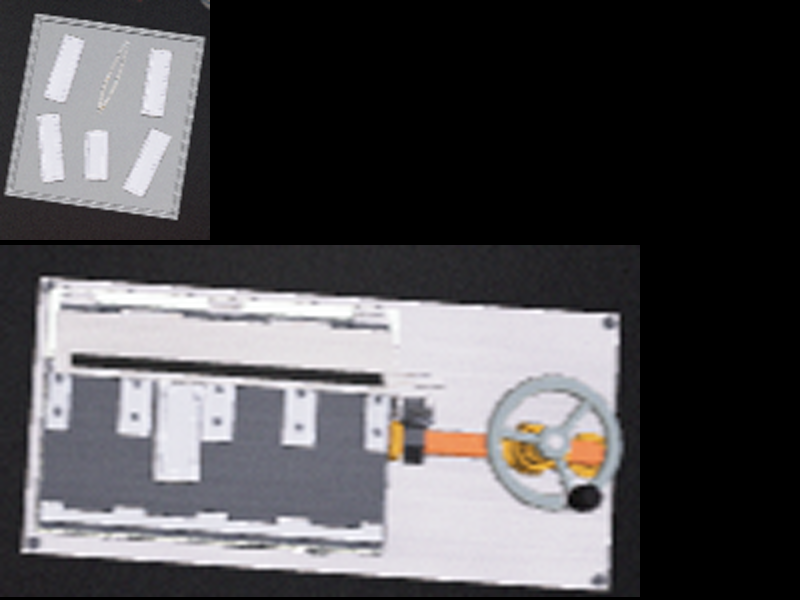

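```bash
python3 - <<'E'
from h import *
m=arm.camera_model("wrist"); print(np.array(m["mount"]).round(3).tolist(), m["mtx"]); print(arm.finger_overhang)
f=np.load("top0.npz");p,d,K,W=f["p"],f["d"],f["K"],f["W"]
X=cloud(d,K,W)
# chiller corner screws px in full image
for n,u,v,z in [("TL",280+48/4,185+(287-245)/4,.006),("TR",280+609/4,185+(321-245)/4,.006),("BR",280+600/4,185+(581-245)/4,.006),("BL",280+33/4,185+(543-245)/4,.006),("wheel",280+555/4,185+(441-245)/4,.104),("grip",280+583/4,185+(497-245)/4,.158),("boxtop",280+178/4,185+(432-245)/4,.072)]:
    print(n,ray(u,v,z,K,W).round(4))
E
```

```text
[[-0.0, -0.955, -0.297, 0.08], [1.0, -0.0, 0.0, 0.0], [-0.0, -0.297, 0.955, -0.15], [0.0, 0.0, 0.0, 1.0]] [[348.76627149   0.         283.11509381]
 [  0.         348.76627149 208.95089951]
 [  0.           0.           1.        ]]
0.008
TL [0.5801 0.0135 0.006 ]
TR [ 0.5511 -0.4078  0.006 ]
BR [ 0.3567 -0.3948  0.006 ]
BL [0.3878 0.0262 0.006 ]
wheel [ 0.4549 -0.3415  0.104 ]
grip [ 0.4135 -0.3465  0.158 ]
boxtop [ 0.4654 -0.0789  0.072 ]
```

```bash
cat >> h.py <<'E'
def rel(*targets):
    "targets: (x,y,z,yaw) tool down; prints turn vector deg then the shift in the turned tool frame, chained"
    s=arm.get_state(); p=np.array(s["eef_pos"]); Q=R.from_euler('xyz',s["ee_rot"])
    print("at",p.round(4),np.degrees(s["ee_rot"]).round(2),"t",round(s["t"],2),"F",np.round(s["force"],1),"w",round(s["width"],4))
    for t in targets:
        T=R.from_euler('xyz',[np.pi,0,t[3]]); dv=np.degrees((Q.inv()*T).as_rotvec()); sh=T.inv().apply(np.array(t[:3])-p)
        print("turn",dv.round(2),"shift mm",(sh*1000).round(1),"dist",round(np.linalg.norm(sh)*1000)); p=np.array(t[:3]);Q=T
CY=-0.068
E
python3 - <<'E'
from h import *
rel((.2075,-.6418,.40,np.pi+CY),(.42,-.13,.40,np.pi+CY))
E
```

```text
at [ 0.2075 -0.6418  0.2337] [ 1.7991e+02 -1.0000e-02 -1.6208e+02] t 0.1 F [ 0.2  0.  -0. ] w 0.0874
turn [ 0.08 -0.03 21.81] shift mm [   0.     0.  -166.3] dist 166
turn [0. 0. 0.] shift mm [-177.2  525.1    0. ] dist 554
```

Call:
move_arm(rows="0 0 7.27 0 0 -0.055 0.0876; 0 0 7.27 0 0 -0.055 0.0876; 0 0 7.27 0 0 -0.056 0.0876; 0 0 0 -0.02 0.055 0 0.0876; 0 0 0 -0.02 0.055 0 0.0876; 0 0 0 -0.02 0.055 0 0.0876; 0 0 0 -0.02 0.055 0 0.0876; 0 0 0 -0.02 0.055 0 0.0876")

```text
t: 1.1
eef_pos: [0.3263, -0.3728, 0.4003]
ee_rot: [3.141, -0.0, 3.073]
force: [2.0, 0.1, 0.4]
width: 0.0878
gripper_force: 0.0
```

Call:
move_arm(rows="0 0 0 -0.02 0.055 0 0.0876; 0 0 0 -0.019 0.055 0 0.0876; 0 0 0 -0.019 0.055 0 0.0876; 0 0 0 -0.019 0.055 0 0.0876; 0 0 0 0 0.03 0 0.0876; 0 0 0 0 0 0 0.0876; 0 0 0 0 0 0 0.0876")

```text
t: 1.98
eef_pos: [0.4198, -0.1305, 0.4005]
ee_rot: [-3.142, -0.0, 3.074]
force: [-0.2, 0.7, -0.3]
width: 0.0875
gripper_force: 0.0
```

```bash
python3 - <<'E'
from h import *
rel((.42,-.13,.40,np.pi+CY))
p,d,K,W=grab("wrist"); cv2.imwrite("pics/w1.png",p); np.savez("w1.npz",p=p,d=d,K=K,W=W)
E
```

```text
at [ 0.4198 -0.1305  0.4005] [-1.8000e+02 -1.0000e-02  1.7615e+02] t 1.98 F [-0.2  0.7 -0.3] w 0.0875
turn [-0.   -0.01  0.04] shift mm [-0.2  0.5  0.5] dist 1
```

View pics/w1.png

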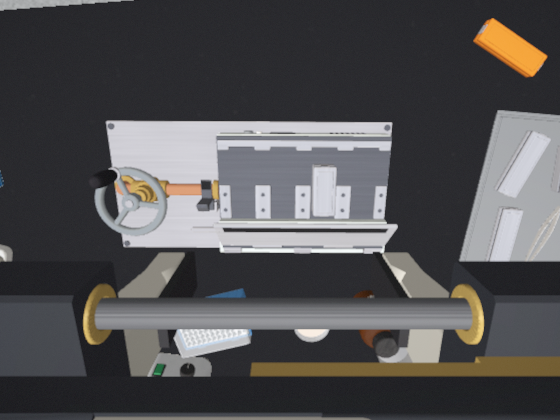

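```bash
python3 - <<'E'
from h import *
f=np.load("w1.npz");p,d,K,W=f["p"],f["d"],f["K"],f["W"]
X=cloud(d,K,W); g=cv2.cvtColor(p,6)
def pr(n,u,v,z): print(n,ray(u,v,z,K,W).round(4),"depth",X[int(round(v)),int(round(u))].round(4))
# columns profile across rails at v=205 and along bed
row=g[198:212,212:396].mean(0); print("row205",row.astype(int).tolist())
for c in (283,361,322): print("col",c,g[130:225,c-6:c+6].mean(1).astype(int).tolist())
pr("hub",129,202,.104)
for u,v in [(110,127),(388,127),(126,245)]: pr("screw",u,v,.006)
pr("boxc",323,191,.072)
E
python3 - <<'E'
import cv2;p=cv2.imread("pics/w1.png")[110:260,80:410];cv2.imwrite("pics/w1c.png",cv2.resize(p,None,fx=2.4,fy=2.4,interpolation=2))
E
```

```text
row205 [120, 116, 158, 194, 175, 126, 127, 139, 182, 211, 210, 207, 196, 188, 191, 201, 208, 206, 182, 130, 122, 122, 122, 122, 122, 123, 122, 123, 122, 123, 122, 123, 123, 123, 123, 123, 123, 123, 123, 123, 123, 123, 124, 177, 217, 218, 217, 214, 210, 203, 191, 190, 199, 210, 213, 215, 216, 208, 170, 119, 123, 123, 123, 124, 123, 123, 123, 123, 123, 123, 123, 123, 123, 123, 123, 123, 123, 123, 122, 123, 122, 122, 133, 184, 217, 218, 216, 213, 209, 198, 190, 192, 204, 212, 213, 215, 215, 200, 151, 137, 168, 200, 218, 215, 212, 210, 211, 213, 214, 213, 212, 212, 213, 213, 214, 215, 212, 211, 210, 203, 197, 208, 200, 198, 217, 218, 215, 211, 204, 193, 191, 197, 208, 212, 213, 215, 213, 189, 128, 120, 119, 120, 120, 120, 120, 120, 119, 120, 120, 119, 120, 119, 120, 119, 119, 119, 119, 119, 119, 119, 119, 134, 178, 207, 210, 207, 198, 192, 192, 199, 206, 208, 195, 132, 49, 43, 44, 44, 43, 43, 44, 44, 44, 44]
col 283 [210, 195, 138, 86, 207, 202, 127, 120, 120, 122, 171, 204, 213, 213, 211, 210, 182, 132, 123, 122, 122, 120, 119, 120, 121, 124, 124, 122, 122, 121, 121, 123, 123, 123, 121,
[... 879 characters left out ...]
156, 121, 120, 120, 118, 117, 118, 121, 124, 123, 121, 120, 120, 119, 122, 123, 120, 120, 127, 146, 190, 211, 214, 214, 209, 210, 214, 214, 213, 212, 211, 211, 211, 211, 211, 211, 211, 211, 211, 212, 213, 213, 212, 212, 212, 212, 212, 212, 212, 212, 212, 212, 212, 212, 212, 212, 212, 212, 212, 213, 213, 213, 212, 212, 213, 211, 210, 212, 204, 167, 123, 128, 141, 148, 194, 230, 207, 184]
hub [ 0.4547 -0.3385  0.104 ] depth [ 0.4526 -0.3346  0.1122]
screw [ 0.3603 -0.3907  0.006 ] depth [ 0.3601 -0.3892  0.0092]
screw [0.3888 0.0323 0.006 ] depth [0.3885 0.0312 0.0095]
screw [ 0.5544 -0.4055  0.006 ] depth [ 0.553  -0.4037  0.0095]
boxc [ 0.4654 -0.0766  0.072 ] depth [ 0.4653 -0.0767  0.0723]
```

View pics/w1c.png

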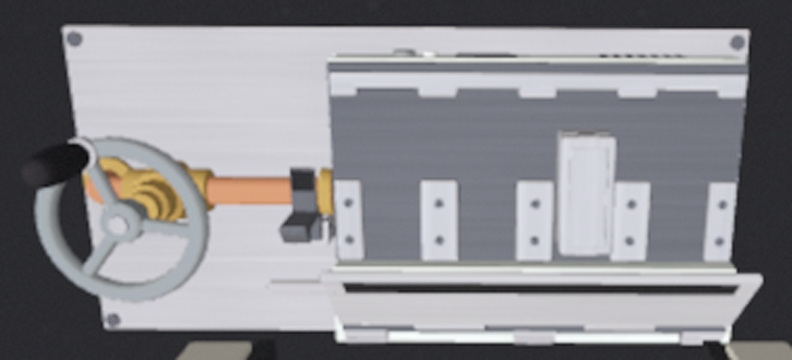

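```bash
python3 - <<'E'
from h import *
f=np.load("w1.npz");p,d,K,W=f["p"],f["d"],f["K"],f["W"]; g=cv2.cvtColor(p,6).astype(float)
for c in (225,262,302,341,380): 
    r=g[170:200,c-3:c+3].mean(1); v=170+np.interp(165,r,np.arange(30)); print("plate",c,v.round(1),ray(c,v,.046,K,W).round(4))
for c in (243,283,361):
    r=g[142:152,c-5:c+5].mean(1)[::-1]; v=151-np.interp(165,r,np.arange(10)); print("lip",c,v.round(1),ray(c,v,.046,K,W).round(4))
for n,c in ((4,242.7),(3,282.6),(2,322),(1,361.7)): print(n,ray(c,204.5,.046,K,W).round(4))
# grip centroid: dark blob
m=(g<60).astype(np.uint8)
X=cloud(d,K,W); k=(X[...,2]>.12)&(np.hypot(X[...,0]-.455,X[...,1]+.338)<.07); print("grip",X[k].mean(0),X[k].min(0),X[k].max(0))
k=(X[...,2]>.096)&(X[...,2]<.118)&(np.hypot(X[...,0]-.455,X[...,1]+.338)<.065)&(X[...,1]<-.26); print("wheel",X[k].min(0),X[k].max(0))
E
```

```text
plate 225 184.7 [ 0.4529 -0.2188  0.046 ]
plate 262 184.8 [ 0.4566 -0.164   0.046 ]
plate 302 185.0 [ 0.461  -0.1048  0.046 ]
plate 341 185.4 [ 0.4654 -0.0471  0.046 ]
plate 380 185.6 [0.4697 0.0107 0.046 ]
lip 243 146.1 [ 0.3981 -0.1864  0.046 ]
lip 283 146.4 [ 0.4023 -0.1291  0.046 ]
lip 361 147.2 [ 0.4111 -0.0174  0.046 ]
4 [ 0.4851 -0.1957  0.046 ]
3 [ 0.4891 -0.1356  0.046 ]
2 [ 0.4931 -0.0762  0.046 ]
1 [ 0.4972 -0.0164  0.046 ]
grip [ 0.41257706 -0.34369307  0.14599709] [ 0.40497441 -0.35504633  0.12008411] [ 0.42288707 -0.33837884  0.15971192]
wheel [ 0.40523744 -0.38228346  0.09674885] [ 0.50001462 -0.28761723  0.11788334]
```

```bash
python3 - <<'E'
from h import *
rel((.54,.30,.36,np.pi))
E
```

```text
at [ 0.4197 -0.1309  0.4005] [-1.8000e+02 -1.0000e-02  1.7609e+02] t 2.02 F [-0.1 -0.  -0.3] w 0.0876
turn [-0.   -0.01 -3.91] shift mm [-120.3  430.9   40.5] dist 449
```

Call:
move_arm(rows="0 0 -3.9 0 0 0 0.05; 0 0 0 -0.016 0.056 0 0.05; 0 0 0 -0.016 0.056 0 0.05; 0 0 0 -0.016 0.056 -0 0.05; 0 0 0 -0.016 0.056 0.01 0.05; 0 0 0 -0.016 0.056 0.01 0.05; 0 0 0 -0.016 0.056 0.01 0.05; 0 0 0 -0.016 0.056 0.01 0.05")

```text
t: 3.02
eef_pos: [0.5328, 0.2622, 0.3601]
ee_rot: [-3.141, 0.0, 3.14]
force: [0.9, -0.2, 0.5]
width: 0.0498
gripper_force: 0.0
```

Call:
move_arm(rows="0 0 0 -0.008 0.039 0 0.05; 0 0 0 0 0 0 0.05; 0 0 0 0 0 0 0.05")

```text
t: 3.4
eef_pos: [0.5403, 0.2996, 0.3601]
ee_rot: [-3.141, -0.001, 3.141]
force: [-0.1, -0.8, 0.1]
width: 0.0502
gripper_force: 0.0
```

```bash
cat >> h.py <<'E'
def tray(tag):
    p,d,K,W=grab("wrist"); cv2.imwrite(f"pics/{tag}.png",p); np.savez(f"{tag}.npz",p=p,d=d,K=K,W=W)
    hsv=cv2.cvtColor(p,40); X=cloud(d,K,W)
    m=((X[...,2]>.013)&(X[...,2]<.045)&(hsv[...,1]<60)&(X[...,0]>.38)&(X[...,0]<.7)&(X[...,1]>.13)&(X[...,1]<.47)).astype(np.uint8)
    m=cv2.morphologyEx(m,cv2.MORPH_OPEN,np.ones((5,5)))
    for c in cv2.findContours(m,0,2)[0]:
        if cv2.contourArea(c)<250: continue
        zt=np.zeros_like(m); cv2.drawContours(zt,[c],-1,1,-1); z=np.nanmedian(X[...,2][zt>0])
        z=.036 if z>.029 else .022
        P=np.array([ray(u,v,z,K,W)[:2] for u,v in c[:,0]]).astype(np.float32)
        (cx,cy),(w,h),a=cv2.minAreaRect(P*1000)
        if w<h: a+=90; w,h=h,w
        a=(a+90)%180-90
        print(tag,"px",c[:,0].mean(0).round(),"top",z,"c",round(cx/1000,4),round(cy/1000,4),"size",round(w),round(h),"yaw deg",round(a,1))
    return p,d,K,W,X
E
python3 - <<'E'
from h import *
rel((.54,.30,.36,np.pi)); tray("t1")
E
```

```text
at [0.5403 0.2996 0.3601] [-1.7995e+02 -3.0000e-02  1.7995e+02] t 3.4 F [-0.1 -0.8  0.1] w 0.0502
turn [-0.05 -0.03 -0.05] shift mm [0.3 0.4 0.1] dist 1
t1 px [327. 200.] top 0.022 c 0.5988 0.3625 size 102 32 yaw deg -17.9
t1 px [231. 187.] top 0.022 c 0.577 0.2254 size 102 32 yaw deg -7.7
t1 px [298. 112.] top 0.036 c 0.4693 0.3112 size 72 31 yaw deg -0.2
t1 px [341. 123.] top 0.022 c 0.4812 0.3813 size 100 32 yaw deg 5.0
t1 px [238.  99.] top 0.022 c 0.4586 0.2386 size 101 32 yaw deg -25.2
```

View pics/t1.png

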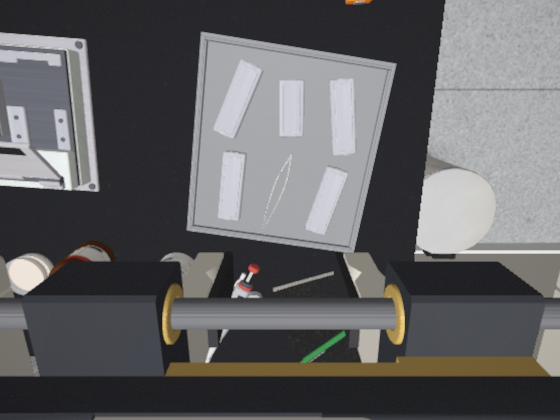

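```bash
cat >> h.py <<'E'
def grip(cx,cy,a,off=.022):
    a=np.radians(a); return cx-off*np.cos(a),cy-off*np.sin(a),np.pi+a
S0,T0,CY=.4653,{1:.0191,2:-.0409,3:-.1009,4:-.1609},-.071
def pk(n,ds,z):
    c,s=np.cos(CY),np.sin(CY); S=S0+ds; T=T0[n]; return (c*S-s*T, s*S+c*T, z, np.pi+CY)
E
python3 - <<'E'
from h import *
x,y,a=grip(.4586,.2386,-25.2); rel((x,y,.06,a),(x,y,.0135,a))
E
```

```text
at [0.5402 0.2993 0.3606] [-179.99   -0.    179.93] t 3.45 F [-0.  -0.8  1.1] w 0.05
turn [-1.000e-02  0.000e+00  2.513e+01] shift mm [ 70.  -89.7 300.6] dist 321
turn [0. 0. 0.] shift mm [-0.  -0.  46.5] dist 46
```

Call:
move_arm(rows="0 0 8.4 0 0 0.04 0.043; 0 0 8.4 0 0 0.04 0.043; 0 0 8.33 0 0 0.04 0.043; 0 0 0 0.018 -0.023 0.045 0.043; 0 0 0 0.018 -0.023 0.045 0.043; 0 0 0 0.018 -0.023 0.045 0.043; 0 0 0 0.016 -0.0207 0.0456 0.043; 0 0 0 0 0 0 0.043")

```text
t: 4.45
eef_pos: [0.4356, 0.2452, 0.0578]
ee_rot: [-3.136, -0.002, 2.702]
force: [-0.6, 0.4, 0.6]
width: 0.0432
gripper_force: 0.0
```

```bash
python3 - <<'E'
from h import *
x,y,a=grip(.4586,.2386,-25.2); rel((x,y,.0135,a))
E
```

```text
at [0.4356 0.2452 0.0578] [-1.7969e+02 -1.1000e-01  1.5478e+02] t 4.45 F [-0.6  0.4  0.6] w 0.0432
turn [-0.31 -0.11 -0.01] shift mm [-1.6  3.9 44.3] dist 45
```

Call:
move_arm(rows="0 0 0 -0.0016 0.0035 0 0.043; 0 0 0 0 0 0.02 0.043; 0 0 0 0 0 0 0.043")

```text
t: 4.82
eef_pos: [0.4422, 0.2519, 0.0404]
ee_rot: [3.141, 0.0, 2.703]
force: [-0.2, -0.8, 0.8]
width: 0.0431
gripper_force: 0.0
```

```bash
python3 - <<'E'
from h import *
x,y,a=grip(.4586,.2386,-25.2); rel((x,y,.0135,a))
E
```

```text
at [0.4422 0.2519 0.0404] [1.7997e+02 1.0000e-02 1.5485e+02] t 4.83 F [-0.2 -0.8  0.8] w 0.0431
turn [0.03 0.01 0.05] shift mm [ 1.5 -5.  26.9] dist 27
```

Call:
move_arm(rows="0 0 0 0.0015 -0.005 0 0.043; 0 0 0 0 0 0.0135 0.043; 0 0 0 0 0 0.0135 0.043; 0 0 0 0 0 0 0.043; 0 0 0 0 0 0 0.02; 0 0 0 0 0 0 0.02; 0 0 0 0 0 0 0.02", squeeze=30)

```text
t: 5.7
eef_pos: [0.4375, 0.2474, 0.0126]
ee_rot: [-3.141, -0.0, 2.703]
force: [-0.7, -0.5, -2.0]
width: 0.0319
gripper_force: 30.0
```

```bash
python3 - <<'E'
from h import *
s=arm.get_state();p=s["eef_pos"]
rel((p[0],p[1],.16,np.pi+CY),pk(4,-.09,.16),pk(4,-.064,.062),pk(4,-.022,.062),pk(4,-.022,.0505))
E
```

```text
at [0.4375 0.2474 0.0126] [-1.7995e+02 -2.0000e-02  1.5487e+02] t 5.7 F [-0.7 -0.5 -2. ] w 0.0319
turn [ -0.05  -0.03 -21.06] shift mm [   0.     0.  -147.4] dist 147
turn [0. 0. 0.] shift mm [  43.5 -438.7   -0. ] dist 441
turn [0. 0. 0.] shift mm [-26.  -0.  98.] dist 101
turn [0. 0. 0.] shift mm [-42.   0.   0.] dist 42
turn [0. 0. 0.] shift mm [ 0.  -0.  11.5] dist 11
```

Call:
move_arm(rows="0 0 0 0 0 -0.04 0.02; 0 0 -7 0 0 -0.053 0.02; 0 0 -7 0 0 -0.054 0.02; 0 0 -7 0 0 0 0.02; 0 0 0 0.002 -0.053 0 0.02; 0 0 0 0.002 -0.053 0 0.02; 0 0 0 0.002 -0.053 0 0.02; 0 0 0 0.002 -0.053 0 0.02")

```text
t: 6.7
eef_pos: [0.4138, 0.0352, 0.1598]
ee_rot: [3.142, -0.0, 3.07]
force: [0.8, -0.5, -0.9]
width: 0.032
gripper_force: 30.0
```

Call:
move_arm(rows="0 0 0 0.002 -0.053 0 0.02; 0 0 0 0.002 -0.053 0 0.02; 0 0 0 0.002 -0.053 0 0.02; 0 0 0 0.002 -0.053 0 0.02; 0 0 0 0 -0.015 0 0.02; 0 0 0 0 0 0 0.02; 0 0 0 0 0 0 0.02; 0 0 0 0 0 0 0.02")

```text
t: 7.7
eef_pos: [0.3904, -0.1883, 0.16]
ee_rot: [3.141, 0.0, 3.071]
force: [0.1, -0.8, -1.6]
width: 0.0319
gripper_force: 30.0
```

```bash
python3 - <<'E'
from h import *
s=arm.get_state();print(s["gripper_force"])
rel(pk(4,-.064,.16),pk(4,-.064,.064),pk(4,-.022,.064),pk(4,-.022,.0505))
p,d,K,W=grab("wrist"); cv2.imwrite("pics/h1.png",p[:300])
E
```

```text
29.996111690998077
at [ 0.3904 -0.1883  0.16  ] [1.7999e+02 1.0000e-02 1.7595e+02] t 7.7 F [ 0.1 -0.8 -1.6] w 0.0319
turn [0.01 0.01 0.02] shift mm [ 1.5 -0.8 -0. ] dist 2
turn [0. 0. 0.] shift mm [ 0. -0. 96.] dist 96
turn [0. 0. 0.] shift mm [-42.   0.   0.] dist 42
turn [0. 0. 0.] shift mm [ 0.  -0.  13.5] dist 13
```

View pics/h1.png

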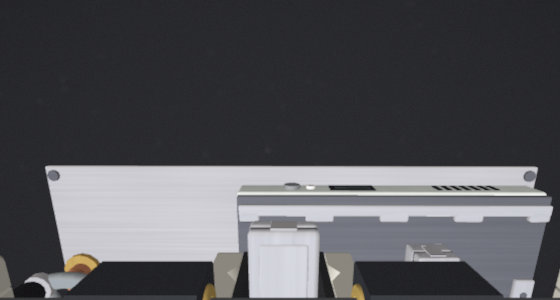

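Call:
move_arm(rows="0 0 0 0.0015 -0.001 0.048 0.02; 0 0 0 0 0 0.048 0.02; 0 0 0 0 0 0 0.02; 0 0 0 -0.014 0 0 0.02; 0 0 0 -0.014 0 0 0.02; 0 0 0 -0.014 0 0 0.02; 1.5 0 0 0 0 0 0.02; 1.5 0 0 0 0 0 0.02")

```text
t: 8.75
eef_pos: [0.432, -0.1931, 0.0646]
ee_rot: [-3.088, 0.001, 3.069]
force: [0.1, -0.3, -1.7]
width: 0.032
gripper_force: 30.0
```

```bash
python3 - <<'E'
from h import *
rel(pk(4,-.022,.0515))
E
```

```text
at [ 0.432  -0.1931  0.0646] [-1.7696e+02  8.0000e-02  1.7586e+02] t 8.75 F [ 0.1 -0.3 -1.7] w 0.032
turn [-3.04  0.07 -0.08] shift mm [ 1.3  1.1 13.1] dist 13
```

Call:
move_arm(rows="0 0 0 0.001 0.0015 0 0.02; 0 0 0 0 0 0.006 0.02; 0 0 0 0 0 0.007 0.02; 0 0 0 0 0 0 0.02; 0 0 0 0 0 0 0.02")

```text
t: 9.38
eef_pos: [0.4297, -0.1922, 0.0508]
ee_rot: [-3.089, -0.0, 3.07]
force: [0.2, 0.4, -1.7]
width: 0.0315
gripper_force: 30.0
```

```bash
python3 - <<'E'
from h import *
rel(pk(4,-.022,.0515)); print(arm.get_state()["moment"])
E
```

```text
at [ 0.4297 -0.1922  0.0508] [-1.7700e+02 -2.0000e-02  1.7587e+02] t 9.38 F [ 0.2  0.4 -1.7] w 0.0315
turn [-3.   -0.02 -0.06] shift mm [-1.1  0.3 -0.7] dist 1
[0.17742583 0.00614827 0.03881807]
```

Call:
move_arm(rows="0 0 0 0 0 0 0.039; 0 0 0 0 0 0 0.039; 0 0 0 0 0 0 0.039; -3 0 0 0 0 0 0.039; 0 0 0 0 0 -0.03 0.039; 0 0 0 0 0 -0.04 0.039; 0 0 0 0 0 0 0.039; 0 0 0 0 0 0 0.039")

```text
t: 10.38
eef_pos: [0.4294, -0.1919, 0.1208]
ee_rot: [3.141, 0.0, 3.07]
force: [0.1, 0.3, 0.3]
width: 0.0394
gripper_force: 0.0
```

```bash
python3 - <<'E'
from h import *
T0[2]-=.0026
rel(pk(2,-.018,.12),pk(2,-.018,.055))
E
```

```text
at [ 0.4294 -0.1919  0.1208] [1.7998e+02 2.0000e-02 1.7587e+02] t 10.38 F [0.1 0.3 0.3] w 0.0394
turn [ 0.02  0.02 -0.06] shift mm [ -5.3 117.5   0.8] dist 118
turn [0. 0. 0.] shift mm [ 0. -0. 65.] dist 65
```

Call:
move_arm(rows="0 0 0 0 0.06 0 0.048; 0 0 0 -0.005 0.057 0 0.048; 0 0 0 0 0 0 0.048; 0 0 0 0 0 0 0.048; 0 0 0 0 0 0 0.048")

```text
t: 11.0
eef_pos: [0.4425, -0.0766, 0.1203]
ee_rot: [-3.141, -0.001, 3.068]
force: [-0.8, 0.3, 0.5]
width: 0.0477
gripper_force: 0.0
```

```bash
python3 - <<'E'
from h import *
T0[2]-=.0026
rel(pk(2,-.018,.12),pk(2,-.018,.055))
p,d,K,W=grab("wrist"); cv2.imwrite("pics/h2.png",p[:300])
E
```

```text
at [ 0.4425 -0.0766  0.1203] [-1.7998e+02 -7.0000e-02  1.7581e+02] t 11.0 F [-0.8  0.3  0.5] w 0.0477
turn [-0.02 -0.07 -0.12] shift mm [-0.5  1.5  0.3] dist 2
turn [0. 0. 0.] shift mm [ 0. -0. 65.] dist 65
```

View pics/h2.png

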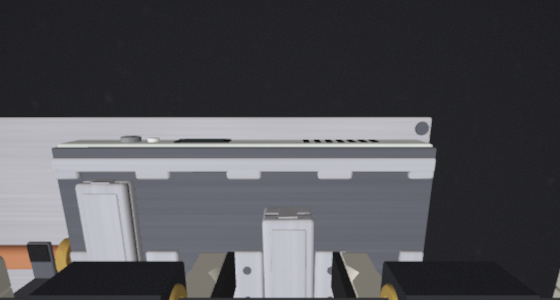

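Call:
move_arm(rows="0 0 0 0 0.002 0.032 0.048; 0 0 0 0 0 0.033 0.048; 0 0 0 0 0 0 0.048; 0 0 0 0 0 0 0.02; 0 0 0 0 0 0 0.02; 0 0 0 0 0 0 0.02; 0 0 0 0 0 -0.01 0.02; 0 0 0 0 0 0 0.02")

```text
t: 12.05
eef_pos: [0.4437, -0.0735, 0.0669]
ee_rot: [3.141, 0.002, 3.07]
force: [-0.5, -0.6, -1.7]
width: 0.0317
gripper_force: 29.9
```

```bash
python3 - <<'E'
from h import *
a=np.pi-np.radians(8)
tx,ty=.460-.0224,.238+.003
rel(pk(2,-.05,.065),pk(2,-.05,.15),(tx,ty,.15,a),(tx,ty,.022,a))
E
```

```text
at [ 0.4437 -0.0735  0.0669] [1.7996e+02 9.0000e-02 1.7589e+02] t 12.05 F [-0.5 -0.6 -1.7] w 0.0317
turn [ 0.04  0.09 -0.04] shift mm [32.5  0.9  1.9] dist 33
turn [0. 0. 0.] shift mm [  0.   0. -85.] dist 85
turn [ 0.   -0.    3.93] shift mm [ 17.3 311.9   0. ] dist 312
turn [0. 0. 0.] shift mm [  0.  -0. 128.] dist 128
```

Call:
move_arm(rows="0 0 0 0.016 0 0 0.02; 0 0 0 0.017 0 0 0.02; 0 0 0 0 0 -0.04 0.02; 0 0 0 0 0 -0.043 0.02; 0 0 3.9 0 0.02 0 0.02; 0 0 0 0.004 0.058 0 0.02; 0 0 0 0.004 0.058 0 0.02; 0 0 0 0.004 0.058 0 0.02")

```text
t: 13.05
eef_pos: [0.4227, 0.1238, 0.1489]
ee_rot: [3.141, -0.0, 3.002]
force: [1.0, -0.5, -0.7]
width: 0.0317
gripper_force: 29.9
```

Call:
move_arm(rows="0 0 0 0.004 0.058 0 0.02; 0 0 0 0.002 0.058 0 0.02; 0 0 0 0 0 0.03 0.02; 0 0 0 0 0 0.03 0.02; 0 0 0 0 0 0 0.02; 0 0 0 0 0 0 0.02; 0 0 0 0 0 0 0.02")

```text
t: 13.92
eef_pos: [0.4348, 0.2387, 0.0903]
ee_rot: [3.14, 0.001, 3.002]
force: [-0.3, -0.3, -0.7]
width: 0.0315
gripper_force: 29.9
```

```bash
python3 - <<'E'
from h import *
a=np.pi-np.radians(8)
tx,ty=.460-.0224,.238+.003
rel((tx,ty,.0215,a));p,d,K,W=grab("wrist"); cv2.imwrite("pics/h3.png",p[:300])
E
```

```text
at [0.4348 0.2387 0.0903] [1.7989e+02 7.0000e-02 1.7198e+02] t 13.93 F [-0.3 -0.3 -0.7] w 0.0315
turn [ 0.11  0.07 -0.02] shift mm [-2.4  2.7 68.8] dist 69
```

View pics/h3.png

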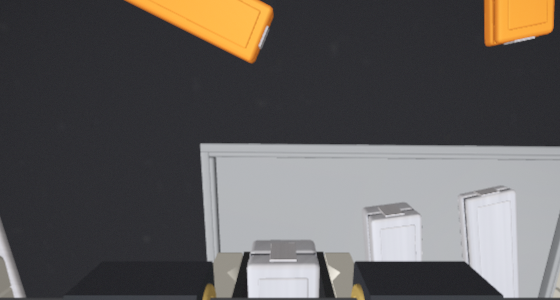

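Call:
move_arm(rows="0 0 0 -0.0024 0.0015 0.03 0.02; 0 0 0 0 0 0.03 0.02; 0 0 0 0 0 0.0085 0.02; 0 0 0 0 0 0 0.02; 0 0 0 0 0 0 0.02; 0 0 0 0 0 0 0.04; 0 0 0 0 0 0 0.04; 0 0 0 0 0 0 0.04")

```text
t: 14.98
eef_pos: [0.4371, 0.2396, 0.0206]
ee_rot: [3.141, 0.0, 3.002]
force: [-0.1, -0.7, 0.0]
width: 0.0399
gripper_force: 0.0
```

```bash
python3 - <<'E'
from h import *
rel((.54,.30,.36,np.pi))
E
```

```text
at [0.4371 0.2396 0.0206] [1.7998e+02 1.0000e-02 1.7198e+02] t 14.97 F [-0.1 -0.7  0. ] w 0.0399
turn [ 0.02  0.02 -8.02] shift mm [-102.9   60.4 -339.4] dist 360
```

Call:
move_arm(rows="0 0 0 0 0 -0.06 0.043; 0 0 -8 0 0 -0.06 0.043; 0 0 0 -0.026 0.015 -0.055 0.043; 0 0 0 -0.026 0.015 -0.055 0.043; 0 0 0 -0.026 0.015 -0.055 0.043; 0 0 0 -0.025 0.015 -0.054 0.043; 0 0 0 0 0 0 0.043; 0 0 0 0 0 0 0.043")

```text
t: 15.98
eef_pos: [0.5395, 0.2992, 0.3582]
ee_rot: [-3.141, -0.001, 3.141]
force: [-0.3, 0.5, -1.2]
width: 0.0428
gripper_force: 0.0
```

```bash
python3 - <<'E'
from h import *
tray("t2")
x,y,a=grip(.577,.2254,-7.7); rel((x,y,.06,a),(x,y,.0135,a))
E
```

```text
t2 px [327. 202.] top 0.022 c 0.5988 0.3623 size 102 32 yaw deg -18.2
t2 px [232. 186.] top 0.022 c 0.577 0.2254 size 102 32 yaw deg -7.8
t2 px [343. 128.] top 0.022 c 0.4816 0.3813 size 101 32 yaw deg 4.9
t2 px [295. 105.] top 0.036 c 0.469 0.3111 size 73 31 yaw deg -0.2
t2 px [237. 104.] top 0.036 c 0.4595 0.2391 size 73 34 yaw deg -7.8
at [0.5391 0.2989 0.3578] [-1.7994e+02 -1.0000e-01  1.7998e+02] t 16.02 F [ 0.6 -0.3  0.1] w 0.0428
turn [-0.07 -0.1   7.68] shift mm [-25.4 -67.7 297.8] dist 306
turn [0. 0. 0.] shift mm [ 0.  -0.  46.5] dist 46
```

Call:
move_arm(rows="0 0 7.7 0 0 0.04 0.043; 0 0 0 -0.007 -0.017 0.055 0.043; 0 0 0 -0.006 -0.017 0.055 0.043; 0 0 0 -0.006 -0.017 0.055 0.043; 0 0 0 -0.006 -0.0167 0.055 0.043; 0 0 0 0 0 0.038 0.043; 0 0 0 0 0 0 0.043; 0 0 0 0 0 0 0.043")

```text
t: 17.02
eef_pos: [0.5559, 0.2293, 0.0622]
ee_rot: [3.141, 0.001, 3.008]
force: [-0.1, 0.1, 0.1]
width: 0.0429
gripper_force: 0.0
```

```bash
python3 - <<'E'
from h import *
x,y,a=grip(.577,.2254,-7.7); rel((x,y,.0135,a))
E
```

```text
at [0.5559 0.2293 0.0622] [1.7998e+02 5.0000e-02 1.7233e+02] t 17.02 F [-0.1  0.1  0.1] w 0.0429
turn [0.02 0.05 0.03] shift mm [ 0.5 -1.  48.7] dist 49
```

Call:
move_arm(rows="0 0 0 0.0005 -0.001 0.025 0.043; 0 0 0 0 0 0.024 0.043; 0 0 0 0 0 0 0.043; 0 0 0 0 0 0 0.02; 0 0 0 0 0 0 0.02; 0 0 0 0 0 0 0.02; 0 0 0 0 0 -0.05 0.02; 0 0 0 0 0 -0.05 0.02")

```text
t: 18.02
eef_pos: [0.5543, 0.2276, 0.113]
ee_rot: [-3.141, -0.001, 3.007]
force: [0.8, 1.2, -1.0]
width: 0.0319
gripper_force: 29.9
```

```bash
python3 - <<'E'
from h import *
s=arm.get_state();p=s["eef_pos"];print(s["gripper_force"])
rel(pk(3,-.064,.15),pk(3,-.064,.064))
E
```

```text
29.907157123088837
at [0.5543 0.2276 0.113 ] [-1.7994e+02 -6.0000e-02  1.7228e+02] t 18.02 F [ 0.8  1.2 -1. ] w 0.0319
turn [-0.05 -0.06 -3.65] shift mm [ 135.5 -367.3  -37. ] dist 393
turn [0. 0. 0.] shift mm [ 0. -0. 86.] dist 86
```

Call:
move_arm(rows="0 0 -3.65 0.02 -0.04 -0.037 0.02; 0 0 0 0.017 -0.047 0 0.02; 0 0 0 0.017 -0.047 0 0.02; 0 0 0 0.017 -0.047 0 0.02; 0 0 0 0.017 -0.047 0 0.02; 0 0 0 0.017 -0.047 0 0.02; 0 0 0 0.017 -0.047 0 0.02; 0 0 0 0.0135 -0.045 0 0.02")

```text
t: 19.02
eef_pos: [0.3901, -0.1282, 0.1495]
ee_rot: [3.141, 0.001, 3.071]
force: [0.6, 0.2, -1.5]
width: 0.0319
gripper_force: 29.9
```

Call:
move_arm(rows="0 0 0 0 0 0 0.02; 0 0 0 0 0 0 0.02; 0 0 0 0 0 0 0.02")

```text
t: 19.4
eef_pos: [0.3917, -0.1264, 0.1491]
ee_rot: [3.141, 0.0, 3.072]
force: [-0.3, -0.2, -0.9]
width: 0.0322
gripper_force: 29.9
```

```bash
python3 - <<'E'
from h import *
s=arm.get_state();print(s["gripper_force"])
rel(pk(3,-.064,.064),pk(3,-.022,.064),pk(3,-.022,.0505))
E
```

```text
29.906718134880066
at [ 0.3917 -0.1264  0.1491] [1.7999e+02 2.0000e-02 1.7599e+02] t 19.4 F [-0.3 -0.2 -0.9] w 0.0322
turn [0.01 0.02 0.06] shift mm [-1.7 -2.6 85.1] dist 85
turn [0. 0. 0.] shift mm [-42.   0.   0.] dist 42
turn [0. 0. 0.] shift mm [ 0.  -0.  13.5] dist 13
```

Call:
move_arm(rows="0 0 0 -0.0017 -0.0025 0.042 0.02; 0 0 0 0 0 0.043 0.02; 0 0 0 0 0 0 0.02; 0 0 0 -0.014 0 0 0.02; 0 0 0 -0.014 0 0 0.02; 0 0 0 -0.014 0 0 0.02; 0 0 0 0 0 0 0.02; 0 0 0 0 0 0 0.02")

```text
t: 20.4
eef_pos: [0.4343, -0.1327, 0.064]
ee_rot: [3.142, -0.0, 3.07]
force: [0.0, -0.2, -2.3]
width: 0.0321
gripper_force: 29.9
```

```bash
python3 - <<'E'
from h import *
rel(pk(3,-.022,.0503)); p,d,K,W=grab("wrist"); cv2.imwrite("pics/h4.png",p[:300])
E
```

```text
at [ 0.4343 -0.1327  0.064 ] [ 1.800e+02 -2.000e-02  1.759e+02] t 20.4 F [ 0.  -0.2 -2.3] w 0.0321
turn [ 0.   -0.02 -0.03] shift mm [-0.7  0.7 13.7] dist 14
```

View pics/h4.png

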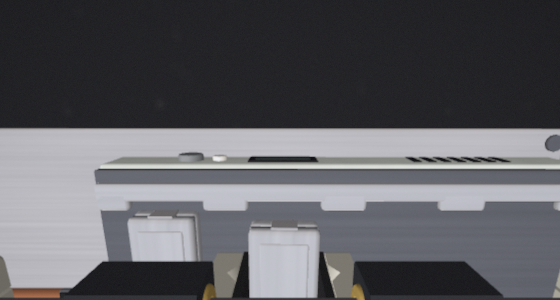

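Call:
move_arm(rows="0 0 0 -0.0007 0.0005 0.007 0.02; 0 0 0 0 0 0.0067 0.02; 0 0 0 0 0 0 0.02; 0 0 0 0 0 0 0.02; 0 0 0 0 0 0 0.038; 0 0 0 0 0 0 0.038; 0 0 0 0 0 0 0.038; 0 0 0 0 0 0 0.038")

```text
t: 21.45
eef_pos: [0.4354, -0.1322, 0.0504]
ee_rot: [3.142, 0.0, 3.071]
force: [-0.1, -0.8, 0.7]
width: 0.0382
gripper_force: 0.0
```

```bash
python3 - <<'E'
from h import *
s=arm.get_state();p=s["eef_pos"]
rel((p[0],p[1],.36,np.pi),(.54,.30,.36,np.pi))
E
```

```text
at [ 0.4354 -0.1322  0.0504] [1.8000e+02 1.0000e-02 1.7593e+02] t 21.45 F [-0.1 -0.8  0.7] w 0.0382
turn [ 0.    0.01 -4.07] shift mm [   0.     0.  -309.6] dist 310
turn [0. 0. 0.] shift mm [-104.6  432.2    0. ] dist 445
```

Call:
move_arm(rows="0 0 0 0 0 -0.03 0.038; 0 0 0 0 0 -0.05 0.038; 0 0 -4 0 0 -0.06 0.043; 0 0 0 -0.014 0.052 -0.034 0.043; 0 0 0 -0.014 0.054 -0.034 0.043; 0 0 0 -0.014 0.054 -0.034 0.043; 0 0 0 -0.014 0.054 -0.034 0.043; 0 0 0 -0.014 0.054 -0.034 0.043")

```text
t: 22.45
eef_pos: [0.5029, 0.1271, 0.3551]
ee_rot: [3.141, 0.001, 3.141]
force: [1.0, 0.2, 0.5]
width: 0.0427
gripper_force: 0.0
```

Call:
move_arm(rows="0 0 0 -0.013 0.055 0 0.043; 0 0 0 -0.012 0.055 0 0.043; 0 0 0 -0.01 0.054 0 0.043; 0 0 0 0 0 0 0.043; 0 0 0 0 0 0 0.043; 0 0 0 0 0 0 0.043")

```text
t: 23.2
eef_pos: [0.5381, 0.2884, 0.3542]
ee_rot: [3.141, 0.0, 3.14]
force: [-0.5, -0.3, 0.0]
width: 0.0428
gripper_force: 0.0
```

```bash
python3 - <<'E'
from h import *
tray("t3")
x,y,a=grip(.5988,.3624,-18.1); rel((x,y,.06,a),(x,y,.0135,a))
E
```

```text
t3 px [335. 201.] top 0.022 c 0.5991 0.3621 size 101 33 yaw deg -18.0
t3 px [304. 105.] top 0.036 c 0.4693 0.311 size 72 31 yaw deg 0.1
t3 px [352. 116.] top 0.022 c 0.4814 0.3813 size 101 32 yaw deg 5.1
t3 px [247. 100.] top 0.036 c 0.4595 0.2388 size 73 33 yaw deg -7.8
at [0.5382 0.2883 0.3544] [1.7997e+02 4.0000e-02 1.7988e+02] t 23.25 F [0.1 0.8 0.2] w 0.043
turn [ 0.04  0.03 17.98] shift mm [-12.6  89.2 294.4] dist 308
turn [0. 0. 0.] shift mm [ 0.  -0.  46.5] dist 46
```

Call:
move_arm(rows="0 0 9 0 0 0.04 0.043; 0 0 9 0 0 0.04 0.043; 0 0 0 -0.004 0.03 0.055 0.043; 0 0 0 -0.004 0.03 0.055 0.043; 0 0 0 -0.0046 0.0292 0.055 0.043; 0 0 0 0 0 0.05 0.043; 0 0 0 0 0 0 0.043; 0 0 0 0 0 0 0.043")

```text
t: 24.25
eef_pos: [0.579, 0.3702, 0.0618]
ee_rot: [3.14, 0.002, 2.826]
force: [0.9, 0.2, 1.3]
width: 0.0429
gripper_force: 0.0
```

```bash
python3 - <<'E'
from h import *
x,y,a=grip(.599,.3622,-18); rel((x,y,.0135,a))
E
```

```text
at [0.579  0.3702 0.0618] [1.7988e+02 1.0000e-01 1.6193e+02] t 24.25 F [0.9 0.2 1.3] w 0.0429
turn [ 0.12  0.1  -0.07] shift mm [ 0.5 -1.4 48.3] dist 48
```

Call:
move_arm(rows="0 0 0 0.0005 -0.001 0.025 0.043; 0 0 0 0 0 0.0235 0.043; 0 0 0 0 0 0 0.043; 0 0 0 0 0 0 0.02; 0 0 0 0 0 0 0.02; 0 0 0 0 0 0 0.02; 0 0 0 0 0 -0.05 0.02; 0 0 0 0 0 -0.05 0.02")

```text
t: 25.25
eef_pos: [0.5766, 0.3688, 0.112]
ee_rot: [-3.14, -0.0, 2.826]
force: [0.5, 0.9, -0.7]
width: 0.0316
gripper_force: 30.0
```

```bash
python3 - <<'E'
from h import *
rel(pk(2,-.064,.15),pk(2,-.064,.064))
E
```

```text
at [0.5766 0.3688 0.112 ] [-1.7994e+02 -3.0000e-02  1.6193e+02] t 25.25 F [ 0.5  0.9 -0.7] w 0.0316
turn [ -0.06  -0.03 -14.  ] shift mm [ 147.7 -449.7  -38. ] dist 475
turn [0. 0. 0.] shift mm [ 0. -0. 86.] dist 86
```

Call:
move_arm(rows="0 0 -7 0 0 -0.038 0.02; 0 0 -7 0.01 -0.03 0 0.02; 0 0 0 0.017 -0.052 0 0.02; 0 0 0 0.017 -0.052 0 0.02; 0 0 0 0.017 -0.052 0 0.02; 0 0 0 0.017 -0.052 0 0.02; 0 0 0 0.017 -0.052 0 0.02; 0 0 0 0.017 -0.052 0 0.02")

```text
t: 26.25
eef_pos: [0.4366, 0.0363, 0.1494]
ee_rot: [3.141, 0.001, 3.071]
force: [1.6, -0.0, -1.3]
width: 0.0321
gripper_force: 30.0
```

Call:
move_arm(rows="0 0 0 0.017 -0.052 0 0.02; 0 0 0 0.017 -0.055 0 0.02; 0 0 0 0 0 0 0.02; 0 0 0 0 0 0 0.02; 0 0 0 0 0 0 0.02")

```text
t: 26.88
eef_pos: [0.3966, -0.0658, 0.149]
ee_rot: [3.141, 0.001, 3.072]
force: [0.3, 0.1, -0.9]
width: 0.0318
gripper_force: 30.0
```

```bash
python3 - <<'E'
from h import *
s=arm.get_state();print(s["gripper_force"])
rel(pk(2,-.064,.064),pk(2,-.022,.064),pk(2,-.022,.0505))
E
```

```text
29.992063343524933
at [ 0.3966 -0.0658  0.149 ] [1.7998e+02 4.0000e-02 1.7599e+02] t 26.88 F [ 0.3  0.1 -0.9] w 0.0318
turn [0.02 0.04 0.06] shift mm [-1.1 -3.4 85. ] dist 85
turn [0. 0. 0.] shift mm [-42.   0.   0.] dist 42
turn [0. 0. 0.] shift mm [ 0.  -0.  13.5] dist 13
```

Call:
move_arm(rows="0 0 0 -0.0011 -0.003 0.042 0.02; 0 0 0 0 0 0.043 0.02; 0 0 0 0 0 0 0.02; 0 0 0 -0.014 0 0 0.02; 0 0 0 -0.014 0 0 0.02; 0 0 0 -0.014 0 0 0.02; 0 0 0 0 0 0 0.02; 0 0 0 0 0 0 0.02")

```text
t: 27.88
eef_pos: [0.4384, -0.0728, 0.0637]
ee_rot: [3.142, -0.0, 3.07]
force: [-0.2, 0.0, -1.0]
width: 0.0316
gripper_force: 30.0
```

```bash
python3 - <<'E'
from h import *
rel(pk(2,-.022,.0503)); p,d,K,W=grab("wrist"); cv2.imwrite("pics/h5.png",p[:300])
E
```

```text
at [ 0.4384 -0.0728  0.0637] [ 1.8000e+02 -3.0000e-02  1.7589e+02] t 27.88 F [-0.2  0.  -1. ] w 0.0316
turn [ 0.   -0.03 -0.04] shift mm [-0.9  0.7 13.4] dist 13
```

View pics/h5.png

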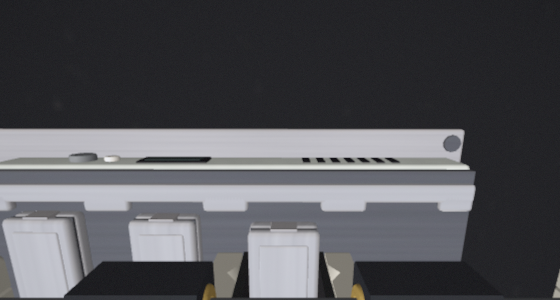

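Call:
move_arm(rows="0 0 0 -0.0009 0.0005 0.007 0.02; 0 0 0 0 0 0.0065 0.02; 0 0 0 0 0 0 0.02; 0 0 0 0 0 0 0.02; 0 0 0 0 0 0 0.038; 0 0 0 0 0 0 0.038; 0 0 0 0 0 0 0.038; 0 0 0 0 0 0 0.038")

```text
t: 28.92
eef_pos: [0.4397, -0.0722, 0.0503]
ee_rot: [3.142, 0.0, 3.071]
force: [-0.4, 0.1, -0.1]
width: 0.038
gripper_force: 0.0
```

Call:
move_arm(rows="0 0 0 0 0 -0.03 0.038; 0 0 0 0 0 -0.05 0.038; 0 0 -4 0 0 -0.06 0.043; 0 0 0 -0.012 0.052 -0.04 0.043; 0 0 0 -0.012 0.054 -0.04 0.043; 0 0 0 -0.012 0.054 -0.04 0.043; 0 0 0 -0.012 0.054 -0.04 0.043; 0 0 0 -0.012 0.054 0 0.043")

```text
t: 29.92
eef_pos: [0.4974, 0.1809, 0.3412]
ee_rot: [3.138, 0.005, 3.141]
force: [1.1, -1.0, -0.3]
width: 0.0429
gripper_force: 0.0
```

Call:
move_arm(rows="0 0 0 -0.012 0.055 0 0.043; 0 0 0 -0.012 0.05 0 0.043; 0 0 0 0 0 0 0.043; 0 0 0 0 0 0 0.043; 0 0 0 0 0 0 0.043")

```text
t: 30.55
eef_pos: [0.5202, 0.2829, 0.338]
ee_rot: [3.141, 0.0, 3.14]
force: [1.0, -0.6, -0.6]
width: 0.043
gripper_force: 0.0
```

```bash
python3 - <<'E'
from h import *
tray("t4")
x,y,a=grip(.4814,.3813,5); rel((x,y,.06,a),(x,y,.0135,a))
E
```

```text
t4 px [307. 132.] top 0.036 c 0.4692 0.3106 size 71 32 yaw deg -0.1
t4 px [357. 132.] top 0.022 c 0.4813 0.3811 size 101 32 yaw deg 4.9
t4 px [248. 117.] top 0.036 c 0.4593 0.2386 size 73 33 yaw deg -7.7
at [0.5203 0.2828 0.3381] [1.7997e+02 3.0000e-02 1.7988e+02] t 30.6 F [-0.4  0.3 -0. ] w 0.0429
turn [ 0.03  0.03 -5.12] shift mm [ 52.1 101.5 278.1] dist 301
turn [0. 0. 0.] shift mm [ 0.  -0.  46.5] dist 46
```

Call:
move_arm(rows="0 0 -5.1 0 0 0.04 0.043; 0 0 0 0.017 0.034 0.055 0.043; 0 0 0 0.017 0.034 0.055 0.043; 0 0 0 0.018 0.0335 0.055 0.043; 0 0 0 0 0 0.055 0.043; 0 0 0 0 0 0.016 0.043; 0 0 0 0 0 0 0.043; 0 0 0 0 0 0 0.043")

```text
t: 31.6
eef_pos: [0.465, 0.3748, 0.0748]
ee_rot: [3.139, 0.003, -3.054]
force: [-0.8, -0.1, 0.7]
width: 0.0429
gripper_force: 0.0
```

```bash
python3 - <<'E'
from h import *
x,y,a=grip(.4814,.3812,5); rel((x,y,.0135,a))
E
```

```text
at [0.465  0.3748 0.0748] [ 1.7985e+02  1.5000e-01 -1.7499e+02] t 31.6 F [-0.8 -0.1  0.7] w 0.0429
turn [0.15 0.15 0.01] shift mm [ 5.1  4.9 61.3] dist 62
```

Call:
move_arm(rows="0 0 0 0.005 0.005 0.02 0.043; 0 0 0 0 0 0.015 0.043; 0 0 0 0 0 0 0.043; 0 0 0 0 0 0 0.043")

```text
t: 32.1
eef_pos: [0.4587, 0.3788, 0.0381]
ee_rot: [3.141, 0.001, -3.054]
force: [0.0, -0.5, 0.8]
width: 0.0433
gripper_force: 0.0
```

```bash
python3 - <<'E'
from h import *
x,y,a=grip(.4814,.3812,5); rel((x,y,.0135,a))
E
```

```text
at [0.4587 0.3788 0.0381] [ 1.7997e+02  4.0000e-02 -1.7496e+02] t 32.1 F [ 0.  -0.5  0.8] w 0.0433
turn [0.03 0.04 0.04] shift mm [-0.9  0.4 24.6] dist 25
```

Call:
move_arm(rows="0 0 0 -0.0009 0.0004 0.0245 0.043; 0 0 0 0 0 0 0.043; 0 0 0 0 0 0 0.043; 0 0 0 0 0 0 0.02; 0 0 0 0 0 0 0.02; 0 0 0 0 0 0 0.02; 0 0 0 0 0 -0.05 0.02; 0 0 0 0 0 -0.05 0.02")

```text
t: 33.1
eef_pos: [0.4586, 0.3784, 0.1133]
ee_rot: [-3.14, -0.001, -3.054]
force: [0.3, 2.2, -0.9]
width: 0.0317
gripper_force: 30.0
```

```bash
python3 - <<'E'
from h import *
print(arm.get_state()["gripper_force"]);rel(pk(1,-.064,.15),pk(1,-.064,.064))
E
```

```text
29.998899400234222
at [0.4586 0.3784 0.1133] [-1.7990e+02 -8.0000e-02 -1.7497e+02] t 33.1 F [ 0.3  2.2 -0.9] w 0.0317
turn [-0.11 -0.07  9.1 ] shift mm [  29.3 -390.9  -36.7] dist 394
turn [0. 0. 0.] shift mm [ 0. -0. 86.] dist 86
```

Call:
move_arm(rows="0 0 9.1 0 0 -0.037 0.02; 0 0 0 0.004 -0.05 0 0.02; 0 0 0 0.004 -0.05 0 0.02; 0 0 0 0.004 -0.05 0 0.02; 0 0 0 0.004 -0.05 0 0.02; 0 0 0 0.004 -0.05 0 0.02; 0 0 0 0.004 -0.05 0 0.02; 0 0 0 0.004 -0.05 0 0.02")

```text
t: 34.1
eef_pos: [0.4056, 0.0304, 0.1499]
ee_rot: [3.141, 0.0, 3.071]
force: [0.8, 0.0, 0.3]
width: 0.0321
gripper_force: 30.0
```

Call:
move_arm(rows="0 0 0 0.001 -0.04 0 0.02; 0 0 0 0 0 0 0.02; 0 0 0 0 0 0 0.02; 0 0 0 0 0 0 0.02")

```text
t: 34.6
eef_pos: [0.4026, -0.0072, 0.1499]
ee_rot: [3.141, 0.0, 3.071]
force: [0.1, 0.1, -1.0]
width: 0.0319
gripper_force: 30.0
```

```bash
python3 - <<'E'
from h import *
s=arm.get_state();print(s["gripper_force"])
rel(pk(1,-.064,.064),pk(1,-.022,.064),pk(1,-.022,.0505))
E
```

```text
29.998880624771118
at [ 0.4026 -0.0072  0.1499] [179.99   0.   175.98] t 34.6 F [ 0.1  0.1 -1. ] w 0.0319
turn [0.01 0.   0.05] shift mm [ 0.8 -2.3 85.9] dist 86
turn [0. 0. 0.] shift mm [-42.   0.   0.] dist 42
turn [0. 0. 0.] shift mm [ 0.  -0.  13.5] dist 13
```

Call:
move_arm(rows="0 0 0 0.0008 -0.0018 0.043 0.02; 0 0 0 0 0 0.043 0.02; 0 0 0 0 0 0 0.02; 0 0 0 -0.014 0 0 0.02; 0 0 0 -0.014 0 0 0.02; 0 0 0 -0.014 0 0 0.02; 0 0 0 0 0 0 0.02; 0 0 0 0 0 0 0.02")

```text
t: 35.6
eef_pos: [0.4431, -0.0129, 0.0638]
ee_rot: [-3.142, -0.0, 3.07]
force: [-0.2, -0.2, -2.0]
width: 0.0317
gripper_force: 30.0
```

```bash
python3 - <<'E'
from h import *
rel(pk(1,-.022,.0503)); print(arm.get_state()["gripper_force"])
E
```

```text
at [ 0.4431 -0.0129  0.0638] [-1.8000e+02 -2.0000e-02  1.7589e+02] t 35.6 F [-0.2 -0.2 -2. ] w 0.0317
turn [-0.   -0.02 -0.04] shift mm [-0.4  0.5 13.5] dist 14
29.998796582221985
```

Lower, release, then rise to view the whole bed.

Call:
move_arm(rows="0 0 0 -0.0004 0.0004 0.007 0.02; 0 0 0 0 0 0.0065 0.02; 0 0 0 0 0 0 0.02; 0 0 0 0 0 0 0.02; 0 0 0 0 0 0 0.038; 0 0 0 0 0 0 0.038; 0 0 0 0 0 0 0.038; 0 0 0 0 0 0 0.038")

```text
t: 36.6
eef_pos: [0.4439, -0.0123, 0.0504]
ee_rot: [3.142, 0.0, 3.071]
force: [0.4, -0.5, 0.5]
width: 0.0379
gripper_force: 0.0
```

Call:
move_arm(rows="0 0 0 0 0 -0.03 0.038; 0 0 0 0 0 -0.05 0.038; 0 0 0 0 -0.02 -0.055 0.02; 0 0 0 0 -0.035 -0.055 0; 0 0 0 0.01 -0.04 -0.04 0; 0 0 0 0.01 -0.03 0 0; 0 0 0 0 0 0 0; 0 0 0 0 0 0 0")

```text
t: 37.6
eef_pos: [0.415, -0.134, 0.2779]
ee_rot: [3.141, -0.0, 3.07]
force: [-0.3, 0.7, -0.4]
width: 0.0001
gripper_force: 0.0
```

```bash
python3 - <<'E'
from h import *
p,d,K,W=grab("wrist"); cv2.imwrite("pics/b1.png",p); np.savez("b1.npz",p=p,d=d,K=K,W=W)
X=cloud(d,K,W); c,s=np.cos(CY),np.sin(CY)
S=c*X[...,0]+s*X[...,1]-S0; T=-s*X[...,0]+c*X[...,1]
for n in T0:
    k=(abs(S)<.06)&(abs(T-T0[n])<.03)&(X[...,2]>.052)&(X[...,2]<.068)&(S<.03)
    print(n,"S min",np.percentile(S[k],1).round(4),"T",((np.percentile(T[k],1)+np.percentile(T[k],99))/2-T0[n]).round(4),"w",np.ptp(np.percentile(T[k],[1,99])).round(4),"z",np.percentile(X[...,2][k],[5,50,95]).round(4))
rel(pk(2,.0,.2))
E
```

```text
1 S min -0.0493 T 0.0005 w 0.0309 z [0.0557 0.0578 0.0592]
2 S min -0.0479 T 0.0006 w 0.0311 z [0.0558 0.0578 0.0592]
3 S min -0.0483 T 0.001 w 0.0309 z [0.056  0.0579 0.0592]
4 S min -0.0495 T 0.0007 w 0.0313 z [0.056  0.0578 0.0592]
at [ 0.4151 -0.1338  0.2778] [ 1.8000e+02 -3.0000e-02  1.7594e+02] t 37.65 F [ 0.7  0.6 -0.4] w 0.0005
turn [ 0.   -0.03  0.  ] shift mm [-41.7  63.1  77.8] dist 108
```

View pics/b1.png

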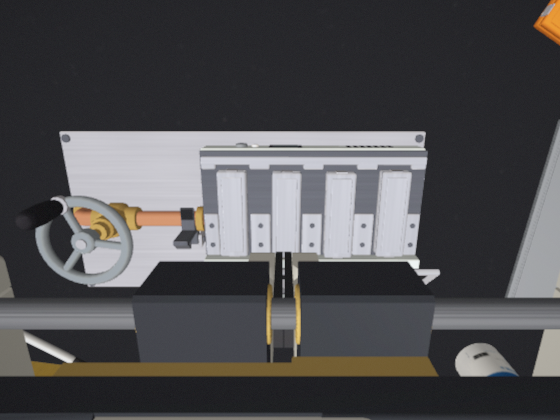

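```bash
python3 - <<'E'
from h import *
T0[5]=-.0709
rel(pk(5,.048,.14),pk(5,.048,.12),pk(5,.0389,.110),pk(5,.0322,.0992),pk(5,.0279,.0872),pk(5,.026,.0745),pk(5,.026,.0726))
E
```

```text
at [ 0.4151 -0.1338  0.2778] [ 1.8000e+02 -3.0000e-02  1.7594e+02] t 37.65 F [ 0.7  0.6 -0.4] w 0.0005
turn [ 0.   -0.03  0.  ] shift mm [-89.7  33.1 137.8] dist 168
turn [0. 0. 0.] shift mm [ 0. -0. 20.] dist 20
turn [0. 0. 0.] shift mm [ 9.1 -0.  10. ] dist 14
turn [0. 0. 0.] shift mm [ 6.7 -0.  10.8] dist 13
turn [0. 0. 0.] shift mm [ 4.3 -0.  12. ] dist 13
turn [0. 0. 0.] shift mm [ 1.9  0.  12.7] dist 13
turn [0. 0. 0.] shift mm [ 0.  -0.   1.9] dist 2
```

Call:
move_arm(rows="0 0 0 -0.03 0.001 0.04 0; 0 0 0 -0.03 0.001 0.05 0; 0 0 0 -0.03 0.001 0.048 0; 0 0 0 0 0 0 0; 0 0 0 0 0 0 0; 0 0 0 0 0 0 0")

```text
t: 38.4
eef_pos: [0.5056, -0.1372, 0.1418]
ee_rot: [3.141, 0.003, 3.071]
force: [-0.4, -0.5, 0.2]
width: 0.0005
gripper_force: 0.0
```

```bash
python3 - <<'E'
from h import *
T0[5]=-.0709
rel(pk(5,.048,.12))
E
```

```text
at [ 0.5056 -0.1372  0.1418] [1.7998e+02 1.6000e-01 1.7597e+02] t 38.4 F [-0.4 -0.5  0.2] w 0.0005
turn [0.02 0.16 0.04] shift mm [ 0.8 30.  21.8] dist 37
```

Call:
move_arm(rows="0 0 0 0 0.03 0 0; 0 0 0 0 0 0.021 0; 0 0 0 0.0095 0 0.01 0; 0 0 0 0.0067 0 0.0108 0; 0 0 0 0.0043 0 0.012 0; 0 0 0 0.0019 0 0.012 0; 0 0 0 0 0 0 0; 0 0 0 0 0 0 0")

```text
t: 39.4
eef_pos: [0.485, -0.1061, 0.0747]
ee_rot: [-3.142, 0.0, 3.071]
force: [1.9, 2.4, 5.5]
width: 0.0004
gripper_force: 2.6
```

```bash
python3 - <<'E'
from h import *
T0[5]=-.0709
rel(pk(5,.026,.0726))
E
```

```text
at [ 0.485  -0.1061  0.0747] [-1.8000e+02  1.0000e-02  1.7593e+02] t 39.4 F [1.9 2.4 5.5] w 0.0004
turn [-0.    0.01 -0.  ] shift mm [-0.   0.5  2.1] dist 2
```

Call:
move_arm(rows="0 0 0 0 0 0.0015 0; 0 0 0 0 0 0.0015 0; 0 0 0 0 0 0.001 0; 0 0 0 0 0 0 0; 0 0 0 0 0 0 0")

```text
t: 40.02
eef_pos: [0.485, -0.1061, 0.0725]
ee_rot: [-3.141, 0.001, 3.071]
force: [-5.5, 5.4, 25.8]
width: 0.0002
gripper_force: 12.9
```

Call:
move_arm(rows="0 0 0 0 0 -0.004 0; 0 0 0 0 0 -0.006 0; 0 0 0 0 0 -0.02 0; 0 0 0 0 0 -0.05 0; 0 0 0 0.03 0 -0.05 0; 0 0 0 0.03 -0.02 -0.05 0.03; 0 0 0 0 0 -0.03 0.03; 0 0 0 0 0 0 0.03")

```text
t: 41.02
eef_pos: [0.4233, -0.122, 0.2824]
ee_rot: [3.141, 0.003, 3.07]
force: [-0.2, -1.1, -1.8]
width: 0.0249
gripper_force: 0.0
```

```bash
python3 - <<'E'
from h import *
p,d,K,W=grab("wrist"); cv2.imwrite("pics/f1.png",p); np.savez("f1.npz",p=p,d=d,K=K,W=W)
X=cloud(d,K,W); c,s=np.cos(CY),np.sin(CY)
S=c*X[...,0]+s*X[...,1]-S0; T=-s*X[...,0]+c*X[...,1]
for a in (-.17,-.07,.03):
  for lo in (.01,.02,.035,.05):
    k=(abs(S-lo)<.003)&(abs(T-a)<.01); print(a,lo,np.nanmedian(X[...,2][k]).round(4) if k.any() else None)
k=(X[...,2]>.118)&(X[...,2]<.17)&(np.hypot(X[...,0]-.4537,X[...,1]+.3375)<.07); print("grip",X[k].mean(0).round(4),X[k].min(0).round(4),X[k].max(0).round(4))
rel((.41,-.34,.25,np.pi))
E
```

```text
-0.17 0.01 0.058
-0.17 0.02 0.0682
-0.17 0.035 0.0679
-0.17 0.05 0.0675
-0.07 0.01 0.0463
-0.07 0.02 0.0674
-0.07 0.035 0.0678
-0.07 0.05 0.0675
0.03 0.01 0.0578
0.03 0.02 0.0684
0.03 0.035 0.068
0.03 0.05 0.0676
grip [ 0.4127 -0.3433  0.1442] [ 0.405 -0.354  0.118] [ 0.4232 -0.3383  0.1598]
at [ 0.4228 -0.1218  0.2806] [1.7997e+02 1.0000e-02 1.7589e+02] t 41.08 F [-0.2 -0.7  0.1] w 0.0273
turn [ 0.03  0.01 -4.11] shift mm [  12.8 -218.2   30.6] dist 221
```

View pics/f1.png

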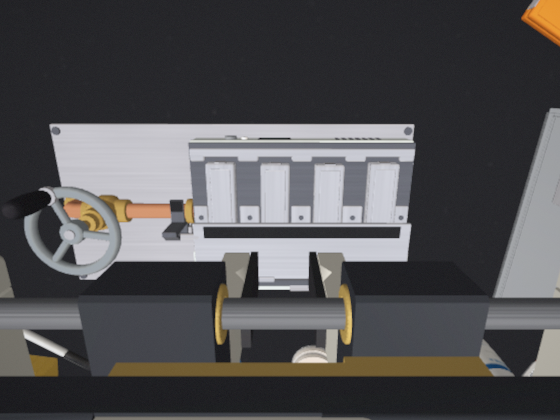

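```bash
python3 - <<'E'
from h import *
rel((.4125,-.347,.20,np.pi+CY))
E
```

```text
at [ 0.4228 -0.1218  0.2806] [1.7997e+02 1.0000e-02 1.7589e+02] t 41.08 F [-0.2 -0.7  0.1] w 0.0273
turn [ 0.03  0.01 -0.04] shift mm [  -5.7 -225.4   80.6] dist 239
```

Call:
move_arm(rows="0 0 0 -0.001 -0.055 -0.01 0.05; 0 0 0 -0.001 -0.055 0 0.05; 0 0 0 -0.001 -0.055 0.02 0.05; 0 0 0 -0.001 -0.055 0.03 0.05; 0 0 0 0 0 0.03 0.05; 0 0 0 0 0 0 0.05; 0 0 0 0 0 0 0.05; 0 0 0 0 0 0 0.05")

```text
t: 42.08
eef_pos: [0.4128, -0.3409, 0.2117]
ee_rot: [-3.141, 0.002, 3.072]
force: [0.9, 0.5, -0.1]
width: 0.0501
gripper_force: 0.0
```

```bash
python3 - <<'E'
from h import *
p,d,K,W=grab("wrist"); cv2.imwrite("pics/g1.png",p); X=cloud(d,K,W)
k=(X[...,2]>.118)&(X[...,2]<.17)&(np.hypot(X[...,0]-.453,X[...,1]+.336)<.07); print("grip",X[k].mean(0).round(4),np.percentile(X[k],[2,98],axis=0).round(4).tolist())
k&=X[...,2]>.154; print("top",X[k].mean(0).round(4),X[k].min(0).round(4),X[k].max(0).round(4))
rel((.4125,-.347,.18,np.pi+CY),(.4125,-.347,.13,np.pi+CY))
E
```

```text
grip [ 0.4105 -0.3478  0.149 ] [[0.4054, -0.3561, 0.1212], [0.4198, -0.34, 0.1591]]
top [ 0.4131 -0.3482  0.1571] [ 0.406  -0.3562  0.154 ] [ 0.4219 -0.3405  0.1598]
at [ 0.4128 -0.3409  0.2117] [-1.7996e+02  1.1000e-01  1.7601e+02] t 42.12 F [0.  0.9 0.7] w 0.05
turn [-0.04  0.11  0.08] shift mm [-0.2 -6.1 31.7] dist 32
turn [0. 0. 0.] shift mm [ 0. -0. 50.] dist 50
```

Call:
move_arm(rows="0 0 0 -0.0012 -0.007 0.02 0.05; 0 0 0 0 0 0 0.05; 0 0 0 0 0 0.03 0.05; 0 0 0 0 0 0.031 0.05; 0 0 0 0 0 0 0.05; 0 0 0 0 0 0 0.01; 0 0 0 0 0 0 0.01; 0 0 0 0 0 0 0.01", squeeze=10)

```text
t: 43.12
eef_pos: [0.4132, -0.3485, 0.1304]
ee_rot: [-3.141, 0.002, 3.071]
force: [-0.4, 0.6, 0.9]
width: 0.0257
gripper_force: 0.0
```

Call:
move_arm(rows="0 0 0 0 0 0 0.01; 0 0 0 0 0 0 0.01")

```text
t: 43.38
eef_pos: [0.4129, -0.3486, 0.13]
ee_rot: [-3.141, 0.001, 3.071]
force: [-0.7, 0.3, 4.9]
width: 0.0182
gripper_force: 10.0
```

```bash
cat >> h.py <<'E'
def circ(dphi,n,A=(.453,-.336),r=.042,p0=None):
    s=arm.get_state(); p=np.array(s["eef_pos"][:2]) if p0 is None else np.array(p0); A=np.array(A); v=p-A; f=np.arctan2(v[1],v[0])
    print("phi",np.degrees(f).round(1)%360,"r",np.linalg.norm(v).round(4),"F",np.round(s["force"],1),"w",round(s["width"],4))
    c,sn=np.cos(CY),np.sin(CY); Rt=np.array([[-c,-sn],[-sn,c]])
    for i in range(n):
        f+=np.radians(dphi); q=A+r*np.array([np.cos(f),np.sin(f)]); print((Rt@(q-p)).round(4)); p=q
E
python3 - <<'E'
from h import *
circ(15,8)
E
```

```text
phi 197.4 r 0.042 F [-0.7  0.3  4.9] w 0.0182
[-0.0054 -0.0096]
[-0.0076 -0.0079]
[-0.0094 -0.0056]
[-0.0105 -0.003 ]
[-0.011  -0.0002]
[-0.0106  0.0027]
[-0.0096  0.0053]
[-0.0079  0.0076]
```

Call:
move_arm(rows="0 0 0 -0.0054 -0.0096 0 0.01; 0 0 0 -0.0076 -0.0079 0 0.01; 0 0 0 -0.0094 -0.0056 0 0.01; 0 0 0 -0.0105 -0.003 0 0.01; 0 0 0 0 0 0 0.01; 0 0 0 0 0 0 0.01")

```text
t: 44.12
eef_pos: [0.4448, -0.3773, 0.13]
ee_rot: [-3.141, 0.002, 3.071]
force: [2.5, -1.3, 4.9]
width: 0.018
gripper_force: 10.0
```

```bash
python3 - <<'E'
from h import *
print(arm.get_state()["eef_pos"]);circ(20,8,p0=(.453+.042*np.cos(np.radians(257.4)),-.336+.042*np.sin(np.radians(257.4))))
E
```

```text
[ 0.44477888 -0.37729132  0.13001873]
phi 257.4 r 0.042 F [ 2.5 -1.3  4.9] w 0.018
[-0.0146  0.0004]
[-0.0136  0.0053]
[-0.0109  0.0097]
[-0.007   0.0128]
[-0.0022  0.0144]
[0.0029 0.0143]
[0.0076 0.0124]
[0.0114 0.0091]
```

Call:
move_arm(rows="0 0 0 -0.0146 0.0004 0 0.01; 0 0 0 -0.0136 0.0053 0 0.01; 0 0 0 -0.0109 0.0097 0 0.01; 0 0 0 -0.007 0.0128 0 0.01; 0 0 0 0 0 0 0.01")

```text
t: 44.75
eef_pos: [0.4922, -0.3513, 0.13]
ee_rot: [-3.141, 0.0, 3.071]
force: [-0.4, 2.7, 7.7]
width: 0.0179
gripper_force: 10.0
```

Call:
move_arm(rows="0 0 0 -0.0022 0.0144 0 0.01; 0 0 0 0.0029 0.0143 0 0.01; 0 0 0 0.0076 0.0124 0 0.01; 0 0 0 0.0114 0.0091 0 0.01; 0 0 0 0 0 0 0.01")

```text
t: 45.38
eef_pos: [0.4744, -0.2999, 0.1299]
ee_rot: [-3.141, -0.001, 3.071]
force: [-3.4, -0.8, 8.5]
width: 0.0179
gripper_force: 10.0
```

```bash
python3 - <<'E'
from h import *
print(arm.get_state()["eef_pos"]);circ(20,8,p0=(.453+.042*np.cos(np.radians(57.4)),-.336+.042*np.sin(np.radians(57.4))))
E
```

```text
[ 0.47441304 -0.2998648   0.12992441]
phi 57.4 r 0.042 F [-3.4 -0.8  8.5] w 0.0179
[0.0138 0.0046]
[ 0.0146 -0.0004]
[ 0.0136 -0.0053]
[ 0.0109 -0.0097]
[ 0.007  -0.0128]
[ 0.0022 -0.0144]
[-0.0029 -0.0143]
[-0.0076 -0.0124]
```

Call:
move_arm(rows="0 0 0 0.0138 0.0046 0 0.01; 0 0 0 0.0146 -0.0004 0 0.01; 0 0 0 0.0136 -0.0053 0 0.01; 0 0 0 0.0109 -0.0097 0 0.01; 0 0 0 0.007 -0.0128 0 0.01; 0 0 0 0.0022 -0.0144 0 0.01; 0 0 0 -0.0029 -0.0143 0 0.01; 0 0 0 -0.0076 -0.0124 0 0.01")

```text
t: 46.38
eef_pos: [0.4189, -0.3612, 0.1298]
ee_rot: [3.141, -0.0, 3.07]
force: [3.5, 7.0, 11.3]
width: 0.0181
gripper_force: 10.0
```

```bash
python3 - <<'E'
from h import *
print(arm.get_state()["eef_pos"]);circ(20,18,p0=(.453+.042*np.cos(np.radians(217.4)),-.336+.042*np.sin(np.radians(217.4))))
E
```

```text
[ 0.41887725 -0.36118227  0.12983883]
phi 217.4 r 0.042 F [ 3.5  7.  11.3] w 0.0181
[-0.0114 -0.0091]
[-0.0138 -0.0046]
[-0.0146  0.0004]
[-0.0136  0.0053]
[-0.0109  0.0097]
[-0.007   0.0128]
[-0.0022  0.0144]
[0.0029 0.0143]
[0.0076 0.0124]
[0.0114 0.0091]
[0.0138 0.0046]
[ 0.0146 -0.0004]
[ 0.0136 -0.0053]
[ 0.0109 -0.0097]
[ 0.007  -0.0128]
[ 0.0022 -0.0144]
[-0.0029 -0.0143]
[-0.0076 -0.0124]
```

Call:
move_arm(rows="0 0 0 -0.0114 -0.0091 -0.0004 0.01; 0 0 0 -0.0138 -0.0046 -0.0004 0.01; 0 0 0 -0.0146 0.0004 0 0.01; 0 0 0 -0.0136 0.0053 0 0.01; 0 0 0 -0.0109 0.0097 0 0.01; 0 0 0 -0.007 0.0128 0 0.01; 0 0 0 0 0 0 0.01")

```text
t: 47.25
eef_pos: [0.4919, -0.3515, 0.13]
ee_rot: [3.141, 0.0, 3.071]
force: [3.3, 1.1, 2.8]
width: 0.0178
gripper_force: 10.0
```

Call:
move_arm(rows="0 0 0 -0.0022 0.0144 0 0.01; 0 0 0 0 0 0 0.01")

```text
t: 47.5
eef_pos: [0.4948, -0.3377, 0.1301]
ee_rot: [-3.141, 0.0, 3.071]
force: [4.3, -2.2, 2.0]
width: 0.0183
gripper_force: 10.0
```

Call:
move_arm(rows="0 0 0 0.0029 0.0143 0 0.01; 0 0 0 0 0 0 0.01")

```text
t: 47.75
eef_pos: [0.4911, -0.3257, 0.1302]
ee_rot: [-3.138, -0.002, 3.071]
force: [-1.7, -20.6, -2.1]
width: 0.0402
gripper_force: 10.0
```

Call:
move_arm(rows="0 0 0 0.0076 0.0124 0 0.01; 0 0 0 0 0 0 0.01")

```text
t: 48.0
eef_pos: [0.4792, -0.3109, 0.1292]
ee_rot: [3.141, -0.012, 3.068]
force: [-18.3, -4.7, 13.4]
width: 0.0456
gripper_force: 9.5
```

```bash
python3 - <<'E'
from h import *
s=arm.get_state(); print(s["eef_pos"],s["force"],s["moment"],s["width"],s["gripper_force"])
p,d,K,W=grab("wrist"); 
p2,d2,K2,W2=grab("top"); q=cv2.resize(p2[200:260,380:450],None,fx=6,fy=6,interpolation=2)
c=np.zeros((420,980,3),np.uint8); c[:,:560]=p; c[:360,560:]=q
cv2.imwrite("pics/g2.png",cv2.resize(c,None,fx=.81,fy=.81))
E
```

```text
[ 0.47918388 -0.31092669  0.12923126] [-18.29524998  -4.65273218  13.41676266] [-1.92912766  6.60274189 -0.51294405] 0.04563599228947366 9.505073025082993
```

View pics/g2.png

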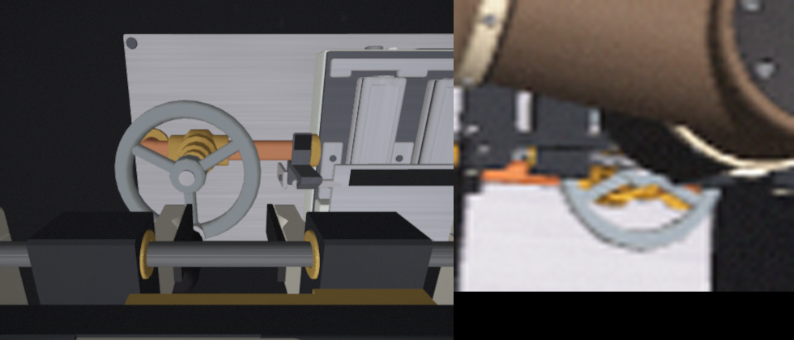

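Call:
move_arm(rows="0 0 0 0 0 0 0.055; 0 0 0 -0.0076 -0.006 0 0.055; 0 0 0 -0.006 -0.006 0 0.055; 0 0 0 0 -0.003 0 0.055; 0 0 0 0 0 0 0.055; 0 0 0 0 0 0 0.055")

```text
t: 48.85
eef_pos: [0.4986, -0.3258, 0.13]
ee_rot: [3.141, -0.0, 3.071]
force: [0.1, -0.0, -0.6]
width: 0.0552
gripper_force: 0.0
```

```bash
python3 - <<'E'
from h import *
circ(20,1); rel((.453+.042*np.cos(.25),-.336+.042*np.sin(.25),.13,np.pi+CY))
p,d,K,W=grab("wrist"); X=cloud(d,K,W)
k=(X[...,2]>.118)&(X[...,2]<.16)&(np.hypot(X[...,0]-.453,X[...,1]+.336)<.056); print("grip",k.sum(),X[k].mean(0).round(4) if k.any() else 0,X[k].min(0).round(4),X[k].max(0).round(4))
E
```

```text
phi 12.6 r 0.0467 F [ 0.1 -0.  -0.6] w 0.0552
[0.0111 0.0117]
at [ 0.4986 -0.3258  0.13  ] [ 1.7998e+02 -2.0000e-02  1.7594e+02] t 48.85 F [ 0.1 -0.  -0.6] w 0.0552
turn [ 0.02 -0.02  0.01] shift mm [ 4.9 -0.1 -0. ] dist 5
grip 3822 [ 0.4889 -0.3437  0.1431] [ 0.4839 -0.369   0.1181] [ 0.5061 -0.2934  0.16  ]
```

Call:
move_arm(rows="0 0 0 0.0049 0 0 0.055; 0 0 0 0 0 0 0.055; 0 0 0 0 0 0 0.01; 0 0 0 0 0 0 0.01; 0 0 0 0 0 0 0.01; 0 0 0 0 0 0 0.01; 0 0 0 0 0 0 0.01", squeeze=20)

```text
t: 49.78
eef_pos: [0.4934, -0.3326, 0.1306]
ee_rot: [-3.133, -0.0, 3.07]
force: [-2.0, -40.7, -13.5]
width: 0.025
gripper_force: 20.0
```

```bash
python3 - <<'E'
from h import *
circ(5,3)
E
```

```text
phi 4.8 r 0.0406 F [ -2.  -40.7 -13.5] w 0.025
[-0.0007  0.0038]
[0.001  0.0035]
[0.0013 0.0034]
```

Call:
move_arm(rows="0 0 0 0 -0.009 0 0.01; 0 0 0 0 0 0 0.01; 0 0 0 0 0 0 0.01; 0 0 0 0 0 0 0.01")

```text
t: 50.28
eef_pos: [0.4929, -0.3371, 0.1304]
ee_rot: [-3.139, -0.0, 3.07]
force: [-1.5, -13.9, -3.8]
width: 0.018
gripper_force: 20.0
```

```bash
python3 - <<'E'
from h import *
c,sn=np.cos(CY),np.sin(CY); Rt=np.array([[-c,-sn],[-sn,c]]); p=np.array([.493,-.3345])
for f in np.radians(-1.5-15*np.arange(1,7)):
    q=np.array([.451,-.336])+.042*np.array([np.cos(f),np.sin(f)]); print((Rt@(q-p)).round(4)); p=q
E
```

```text
[ 0.0008 -0.0135]
[ 0.0037 -0.0103]
[ 0.0063 -0.009 ]
[ 0.0084 -0.0071]
[ 0.0099 -0.0046]
[ 0.0108 -0.0019]
```

Call:
move_arm(rows="0 0 0 0.0008 -0.0135 0 0.01; 0 0 0 0.0037 -0.0103 0 0.01; 0 0 0 0.0063 -0.009 0 0.01; 0 0 0 0.0084 -0.0071 0 0.01; 0 0 0 0.0099 -0.0046 0 0.01; 0 0 0 0.0108 -0.0019 0 0.01; 0 0 0 0 0 0 0.01; 0 0 0 0 0 0 0.01")

```text
t: 51.28
eef_pos: [0.4497, -0.378, 0.1302]
ee_rot: [3.141, -0.001, 3.071]
force: [-2.4, 5.1, 5.0]
width: 0.0178
gripper_force: 20.0
```

```bash
python3 - <<'E'
from h import *
circ(20,1,A=(.451,-.336)); print(arm.get_state()["eef_pos"])
E
```

```text
phi 268.2 r 0.042 F [-2.4  5.1  5. ] w 0.0178
[-0.0143  0.0031]
[ 0.44967745 -0.37802031  0.13022389]
```

Release, rise, move aside and check everything by depth.

Call:
move_arm(rows="0 0 0 0 0 0 0.035; 0 0 0 0 0 0 0.045; 0 0 0 0 0 0 0.045; 0 0 0 0 0 -0.03 0.045; 0 0 0 0 0 -0.05 0.045; 0 0 0 0 0.05 -0.06 0.045; 0 0 0 0.01 0.055 -0.04 0.045; 0 0 0 0.01 0.055 0 0.045")

```text
t: 52.28
eef_pos: [0.4427, -0.2317, 0.2977]
ee_rot: [-3.14, 0.006, 3.07]
force: [1.6, 0.7, 0.1]
width: 0.0448
gripper_force: 0.0
```

Call:
move_arm(rows="0 0 0 0.01 0.03 0 0.045; 0 0 0 0 0 0 0.045; 0 0 0 0 0 0 0.045")

```text
t: 52.65
eef_pos: [0.4338, -0.2018, 0.2947]
ee_rot: [-3.141, 0.0, 3.071]
force: [-0.2, -1.9, 0.4]
width: 0.0449
gripper_force: 0.0
```

```bash
python3 - <<'E'
from h import *
p,d,K,W=grab("wrist"); cv2.imwrite("pics/e.png",p); X=cloud(d,K,W); c,s=np.cos(CY),np.sin(CY)
S=c*X[...,0]+s*X[...,1]-S0; T=-s*X[...,0]+c*X[...,1]
for n in T0:
    k=(S>-.06)&(S<.012)&(abs(T-T0[n])<.03)&(X[...,2]>.052)&(X[...,2]<.068)
    print(n,np.percentile(S[k],1).round(4),((np.percentile(T[k],1)+np.percentile(T[k],99))/2-T0[n]).round(4),np.median(X[...,2][k]).round(4))
for a in (-.17,.03):
    k=(abs(S-.03)<.004)&(abs(T-a)<.01); print("flap",np.nanmedian(X[...,2][k]).round(4))
k=(X[...,2]>.118)&(X[...,2]<.17)&(np.hypot(X[...,0]-.453,X[...,1]+.336)<.07); print("grip",k.sum(),X[k].min(0).round(4),X[k].max(0).round(4))
k&=X[...,2]>.154; m=X[k].mean(0); print(m.round(4),np.degrees(np.arctan2(m[1]+.336,m[0]-.453)).round(1))
rel((.4,-.2,.3,np.pi))
E
```

```text
1 -0.0493 0.0004 0.0578
2 -0.0474 0.0005 0.0578
3 -0.0483 0.0005 0.0578
4 -0.0504 0.0039 0.0578
flap 0.0682
flap 0.0683
grip 688 [ 0.4437 -0.3844  0.118 ] [ 0.462  -0.3676  0.1606]
[ 0.4519 -0.3756  0.1571] -91.6
at [ 0.4338 -0.2021  0.2945] [-1.7999e+02 -1.0000e-02  1.7592e+02] t 52.7 F [-0.2 -0.3  0.9] w 0.045
turn [-0.01 -0.01 -4.08] shift mm [33.8  2.1 -5.5] dist 34
```

```bash
python3 - <<'E'
from h import *
p,d,K,W=grab("wrist"); X=cloud(d,K,W); c,s=np.cos(CY),np.sin(CY)
S=c*X[...,0]+s*X[...,1]-S0; T=-s*X[...,0]+c*X[...,1]
for n in (3,4):
    k=(S>-.045)&(S<.0)&(abs(T-T0[n])<.03)&(X[...,2]>.0565)&(X[...,2]<.0595)
    print(n,(np.percentile(T[k],[1,5,50,95,99])-T0[n]).round(4),np.percentile(S[k],[1,99]).round(4))
E
```

```text
3 [-0.0143 -0.013   0.0003  0.014   0.0157] [-0.0442 -0.0009]
4 [-0.0109 -0.0097  0.0037  0.0172  0.0186] [-0.0442 -0.0009]
```

```bash
python3 - <<'E'
from h import *
p,d,K,W=grab("wrist"); X=cloud(d,K,W); c,s=np.cos(CY),np.sin(CY)
S=c*X[...,0]+s*X[...,1]-S0; T=-s*X[...,0]+c*X[...,1]
for n in (3,4):
  for a in (-.045,-.03,-.015,0,.01):
    k=(abs(S-a)<.003)&(abs(T-T0[n])<.03)&(X[...,2]>.0555)&(X[...,2]<.0605)
    print(n,a,(np.percentile(T[k],[2,50,98])-T0[n]).round(4), np.percentile(X[...,2][k],[10,90]).round(4))
  k=(abs(S+.02)<.02)&(abs(T-T0[n])<.03)&(X[...,2]>.0565)&(X[...,2]<.0595)
  for h in (-1,1):
    kk=k&(h*(T-np.median(T[k]))>.005); print("z side",h,np.mean(X[...,2][kk]).round(4))
E
```

```text
3 -0.045 [-0.0142  0.0001  0.0153] [0.0563 0.0582]
3 -0.03 [-0.0143  0.0004  0.0152] [0.0566 0.0589]
3 -0.015 [-0.0143  0.0001  0.0153] [0.0568 0.059 ]
3 0 [-0.0147 -0.0001  0.0148] [0.0568 0.059 ]
3 0.01 [-0.0145  0.0004  0.0154] [0.0568 0.059 ]
z side -1 0.0578
z side 1 0.0579
4 -0.045 [-0.0109  0.0045  0.019 ] [0.0566 0.0586]
4 -0.03 [-0.011   0.0047  0.0193] [0.0569 0.059 ]
4 -0.015 [-0.0121  0.0037  0.0185] [0.0568 0.0591]
4 0 [-0.0113  0.0038  0.0188] [0.0567 0.0589]
4 0.01 [-0.0122  0.0028  0.0178] [0.0569 0.0591]
z side -1 0.0578
z side 1 0.0578
```

```bash
python3 -c "
from station import arm
print(arm.job_done())"
```

```text
the job is handed in; nothing more can be done
None
```

I handed the job in: all four cassettes lie flat in their pockets, the deep box is back in the tray, the flap is caught level, and the valve is backed off a quarter turn from its stop. The pocket 4 cassette now sits about 3.5 mm off centre (limit 5 mm), and my grip slipped once at the valve stop, so I re-gripped before backing off.

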